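# Move a spiked steel coupon to the swabbing fixture on a spatula and clamp it

### The arm

A 7-joint arm with a two-finger parallel gripper is mounted at the origin on the work surface. World frame = base frame: x ahead of the robot, y to its left, z up, the work surface at z = 0. Lengths are in m, angles in rad, forces in N, time in s.
With the tool pointing down it reaches from about 0.4 to 0.875 m from the base axis. Payload 19.3 kg.
Tool frame: the origin (TCP) lies between the finger pads; the fingertips stand manip.tips_ahead ahead of it and the grasp point (between the pads) lies 3 mm ahead of it (manip.tips_ahead is the distance from the TCP to the fingertips, in m); z points along the fingers, x is the direction in which the jaws open and shut, and the axes are right-handed (so a half turn about z gives the same grasp; the last joint's range is limited). The gripper opens to 85 mm and grips with 20 to 120 N. Pads are 22 mm wide; open, the fingers measure 114 mm over their backs; the gripper's body (76 mm by 85 mm) begins 54 mm behind the grasp point. The pads swing forward as they close: fully open they stand 13 mm farther back than shut.
Start: joints at [-1.343, 0.521, -0.036, 1.599, 0.021, 1.021, -0.113], TCP at [0.183, 0.597, 0.253] pointing down, gripper open.
Joint ranges: [-2.91, 2.91], [-0.3, 2.13], [-1.5, 1.42], [0.17, 2.43], [-1.26, 4.41], [0.16, 1.93], [-2.52, 2.52]. Speed limits (rad/s): [1.89, 1.89, 2.39, 2.39, 3.01, 3.01, 3.01].

### API

Orientations are given as a 3x3 rotation matrix whose columns are the frame's x, y, z axes.
In Python, from cell import manip gives the robot as it stands.
- The arm moves only by the shell command python3 -m pendant 'ROWS' [OPENING] [FORCE]. ROWS is JSON, a list of rows, each a list of 4 numbers: the shift along the world's x, y, z in cm, then the turn about the world's z in rad. A call has exactly 5 rows; each row shifts and turns the pose as measured when the row begins; what a row does not reach is not made up. A row lasts 1/12 s, in which the tool goes at most 41.7 mm and 7.16 degrees, less where a joint would pass 70% of its speed; a pose out of reach is approached as far as the arm can. A call is refused whole if a number of a shift passes 4.17 or a number of a turn 0.125, either way. A call with a gripper value outside its range is refused whole. OPENING is the gripper's target within -1 to 1 (shut at 1, half-way at 0, fully open at -1), set as the call begins (- or left out, the last holds). The fingers move at their own pace and stop on an object; FORCE is the grip in N (left out, the last holds). Time passes only in rows, so rows that do not move let the fingers close, or fill a call up. It gives the time, the measured TCP pose, the force and the opening at its end, in the units of the state.
- manip.get_obs(): the state, without advancing time (a new reading comes with each control period).
- manip.snapshot(name): name is "scene" or "top"; returns a dict with "image" (480x640x3 uint8, red, green, blue), "vertical_fov" (degrees; the focal length in pixels is half the picture's height over the tangent of half this angle, whatever the lens; pixels are square), "cx", "cy" (the principal point, pixels), "rvec" (rotation vector, rad) and "tvec" (3), from world to camera coordinates, as OpenCV has them. Camera axes: x right, y down, z forward; pixel columns grow to the right and rows downward; lengths in m; the calibration is good to about 2 mm. A picture is of the moment at which its call begins. There is no depth.
- manip.sign_off(): hands the job in, once; it reports no verdict.
Trained networks look in a picture, given as the dict that the camera call returned (one of the last four; its "shot" number tells which), for a name from the list of things; names that differ only in an ending like _2 or _b are one class to them, and where a whole thing is asked for, a point or a joint stands for the part that bears it (a point fixed in the world has none). Each returns a list of dicts, best first, with "score" (0 to 1); they miss things now and then, are a little off and sometimes report something else, mostly with a low value. They report only what shows in the picture. A call takes as long as a camera call. They do not tell look-alikes from the thing itself.
- manip.recognise(label, picture): "location" ([row, column] in pixels, amid what is visible of it).
- manip.tip_of(label, picture): "location" ([row, column] in pixels: a listed point, or the origin of a listed thing).
The state is a dict: "time_s": time; "qpos": joint angles; "dq": joint speeds; "joint_torque": joint torques, N m; "tcp_pos": TCP position; "eef_rot": TCP orientation; "wrist_force": force on the tool from outside, world axes, zero at the start; "wrist_torque": the same for the moment, N m; "width": opening from 0.0 (shut) to 1.0 (fully open).
Only numpy, scipy, OpenCV 4.12 (cv2) and the standard library are available. Lean on these libraries where they do the work, as an engineer would, in place of code of your own. Each camera call takes 0.05 s, during which the arm holds its last target.

### The job

Slide the spatula under the steel coupon with the amber dried spot on the drying rack, carry it level to the swabbing fixture and lay it gently, flat and square, between the guides of the nest under the clamp. Push the red clamp knob down against its spring, turn it clockwise until it stays locked down with the foot pressing on the coupon, and leave the spatula lying in its white rest as you found it. Never touch the spiked coupon with the gripper or arm; the blank coupon and the other things on the bench stay where they are.

Things in the scene. Friction and masses are not known exactly. Their poses are not given: they have to be found in the camera images.
- coupon: spiked coupon: flat steel plate 70 (x) by 80 (y) by 3 mm, about 130 g, amber dried spot 46 mm across on top. Origin: centre of its underside; z up. Lies level on either bay of the rack, within 4 mm and 3 degrees of square
- blank: blank coupon: the same plate without a spot, on the rack's other bay; origin at the centre of its underside. Not to be moved
- rack: fixed drying rack, blue plate 104 (x) by 216 (y) by 3 mm, origin under its centre on the bench. Two bays, centred at y = -54 and +54 mm, each with two white rails along x, 64 mm clear between them, tops 13 mm above the bench: 10 mm of air between plate and coupon. Spatula goes in at the open -x end; small stops 18 mm high at the +x end, 43 mm from the middle
- spatula_grip (a point): grip point, centre of the black handle's section (14 mm wide in y, 22 mm deep). Spatula axes: x along the blade to its tip, y left, z up from the blade. The 120 mm handle rises backwards at 30 degrees to the blade, from 45 mm ahead of this point to 75 mm behind along its slope. Grip across y from above, firmly (40 N or more): the loaded nose is heavy
- spatula: loose cranked spatula, 90 g; axes as spatula_grip, which lies at (-114, 0, 56.5) mm. Origin in the underside of the flat steel blade: blade x = -50 to +42 mm, 44 mm wide (y), 2 mm thick. A 26 mm wide neck climbs from the blade's rear (x = -50) to the handle (x = -75, z = 34 mm)
- rest: fixed white spatula rest; origin on the bench, under the spatula's origin when that lies home: blade flat on the rest's floor 4 mm above the bench, x axes the same way. Rims 10 mm high at y = -36, +36 and x = +55 mm; at x = -88 mm the handle lies between two 6 mm prongs, 53 mm high, 28 mm clear, just over a cross bar 32 mm high
- fixture: fixed grey swabbing fixture, x -57 to +88 mm, y -62 to +62; origin on the bench below the nest's middle; x points from the open loading end to the clamp post. Floor 12 mm above the bench. Two white lands along x carry the coupon 26 mm above the bench; groove between them for the blade: 60 mm clear, 14 mm deep, open at -x
- nest (a point): nest's middle at the lands' top: where the middle of the coupon's underside belongs; axes as the fixture. A centred coupon has 6 mm to the side guides (y = -46, +46) and 7 mm to the far stops (x = +42), which stand 6 mm above this. The clamp post begins at x = +62; its arm, 32 mm wide, overhangs back to x = +6, underside 26 mm above this, top 38 mm
- foot: black clamp foot 20 mm across, on the knob's axis (x = +24 mm of the fixture); origin in its underside, 45 mm above the bench when open, that is 16 mm above the top of a coupon in the nest. Sprung: about 2.4 N at first touch, 0.8 N more per mm
- knob_grip (a point): grip point of the red bar knob, on its upright axis, at x = +24 mm of the fixture, 122 mm above the bench when open. Bar 46 mm long along this frame's x, 14 mm wide (y), 28 mm high (17 mm below to 11 above this point), on a black hub 26 mm across. Turns with the knob
- plunger (a joint): how far the knob is pushed down, m: 0 open (start), 0.023 hard stop. A spring lifts it; with the foot on a coupon the full push takes some 15 N. Push beyond 0.0205, then turn: let go, it rises to about 0.0195 and stays locked; not turned, it springs back up
- knob (a joint): clockwise turn seen from above, rad: starts at 0 to 0.25, hard stop 1.45. Once pushed down, turning takes its pin under a ledge between 0.5 and 0.95; locked beyond 1.0. If turned beyond 0.5 before the push, the pin lands on top of the ledge and the knob cannot go down
- tube_rack: aluminium rack 70 by 190 mm with plugged test tubes 145 mm high; origin under its centre; bystander
- flask: conical flask 84 mm across, 137 mm high, with a foil cap; origin under its centre; bystander
- jar: glass jar with stopper 54 mm across, 94 mm high; origin under its centre; bystander
- burner: glass spirit burner 78 mm across, 93 mm high, white cap; origin under its centre; bystander
- tip_box: blue box of pipette tips 85 by 120 by 65 mm; origin under its centre; bystander
- enamel_box: white enamel box with lid 184 by 234 by 80 mm; origin under its centre; bystander
There are look-alikes about, which are no part of the job. Leave any pink look-alike of the fixture alone.

How it is judged:
On the way, in this order (a step that is already met when the one before it is completed fails the run):
1. the spiked coupon is lifted off the rack on the spatula (z of coupon in the frame of rack above 0.03 m and contact force between coupon and spatula above 0.4 N and contact force between coupon and rack below 0.05 N), for 0.2 s.
2. the coupon lies in the nest and the spatula is clear of it (x of coupon in the frame of nest between -0.01 and 0.01 m and y of coupon in the frame of nest between -0.008 and 0.008 m and z of coupon in the frame of nest between -0.002 and 0.002 m and angle between coupon's own z axis and vertical below 0.05 rad and angle between the x axis of coupon and the x axis of fixture, either way round below 0.15 rad and contact force between coupon and spatula below 0.05 N and contact force between coupon and fixture above 0.4 N), for 0.2 s.
At the end, for the whole second after the job is handed in: Coupon flat in the nest (10 mm along x, 8 mm along y, 2 mm in height, 0.15 rad), knob locked: pushed beyond 17 mm, turned beyond 1 rad, foot pressing over 1.5 N; spatula still in its rest, blade flat, within 20 mm and 0.2 rad; all released (x of coupon in the frame of nest between -0.01 and 0.01 m and y of coupon in the frame of nest between -0.008 and 0.008 m and z of coupon in the frame of nest between -0.002 and 0.002 m and angle between coupon's own z axis and vertical below 0.05 rad and angle between the x axis of coupon and the x axis of fixture, either way round below 0.15 rad and value of joint plunger above 0.017 m and value of joint knob above 1 rad and contact force between foot and coupon above 1.5 N and horizontal distance between spatula and rest below 0.02 m and z of spatula in the frame of rest between 0 and 0.01 m and angle between the x axis of spatula and the x axis of rest, either way round below 0.2 rad and angle between spatula's own z axis and vertical below 0.12 rad and linear speed of each of coupon, spatula below 0.02 m/s); the robot touches nothing.
It fails at once if the robot touches the spiked coupon (contact force between any of the fingers, the arm and coupon above 0.3 N).
It fails at once if the spiked coupon is tipped more than 20 degrees (angle between coupon's own z axis and vertical above 0.35 rad).
It fails at once if the coupon is dropped or slammed into the fixture (contact force between coupon and fixture above 25 N).
It fails at once if the blank coupon is moved (distance of blank from where it was at the start of the episode above 0.015 m).
It fails at once if another thing on the bench is moved (distance of any of tube_rack, flask, jar, burner, tip_box, enamel_box from where it was at the start of the episode above 0.03 m).
It also fails if it takes over 67 s, if anything falls off the work surface, if the arm or the gripper's body presses on something with over 40 N, if the wrist force passes 120 N, or if a joint passes its speed limit or range.

## Working session

There is one attempt and no reset: what is moved stays moved. The work goes in short steps, Python scripts to look and compute and a shell command to move; the robot and the scene stay as the last step left them, time stands still between calls to the robot, and variables do not carry over. Pictures are saved under pics/ and viewed, and the job is handed in when it is done.

```bash
ls; mkdir -p pics; cat > h.py <<'E'
import numpy as np, cv2
from cell import manip
def shot(n,f=None):
    s=manip.snapshot(n)
    if f: cv2.imwrite('pics/'+f,cv2.cvtColor(s['image'],cv2.COLOR_RGB2BGR))
    return s
def cam(s):
    R,_=cv2.Rodrigues(np.array(s['rvec'],float)); t=np.array(s['tvec'],float).reshape(3)
    f=240/np.tan(np.radians(s['vertical_fov'])/2)
    return R,t,f
def ray(s,rc):
    R,t,f=cam(s); d=R.T@np.array([(rc[1]-s['cx'])/f,(rc[0]-s['cy'])/f,1.]); return -R.T@t,d
def atz(s,rc,z):
    o,d=ray(s,rc); return o+d*(z-o[2])/d[2]
def tri(s1,p1,s2,p2):
    o1,d1=ray(s1,p1);o2,d2=ray(s2,p2)
    d1/=np.linalg.norm(d1);d2/=np.linalg.norm(d2)
    A=np.stack([d1,-d2],1);x=np.linalg.lstsq(A,o2-o1,rcond=None)[0]
    a=o1+d1*x[0];b=o2+d2*x[1];return (a+b)/2,np.linalg.norm(a-b)
def proj(s,P):
    R,t,f=cam(s);c=R@np.array(P)+t;return np.array([s['cy']+f*c[1]/c[2],s['cx']+f*c[0]/c[2]])
E
python3 - <<'E'
from h import *
a=shot('scene','s0.png');b=shot('top','t0.png')
np.set_printoptions(precision=4,suppress=True)
for s in(a,b): print(ray(s,[240,320]),s['vertical_fov'],s['cx'],s['cy'])
for l in ['coupon','blank','rack','spatula_grip','spatula','rest','fixture','nest','foot','knob_grip','jar','flask','tube_rack','burner','tip_box','enamel_box']:
    for n,s in(('S',a),('T',b)):
        print(l,n,[(np.round(d['location'],1).tolist(),round(d['score'],2)) for d in manip.tip_of(l,s)])
o=manip.get_obs();print(o, manip.tips_ahead)
E
```

```text
pics
(array([ 1.1126, -0.6079,  1.1891]), array([-0.3962,  0.4207, -0.8161])) 57.595759971846704 320.9049104916967 242.5692944878666
(array([ 0.4679, -0.0331,  1.326 ]), array([ 0.1044, -0.0106, -0.9946])) 57.189082273622176 314.113683906183 243.1074006337773
coupon S [([204.8, 385.8], 0.75), ([217.8, 365.1], 0.25)]
coupon T [([239.6, 208.3], 0.82)]
blank S [([220.0, 364.0], 0.55)]
blank T []
rack S [([201.7, 386.8], 0.73), ([209.6, 375.7], 0.68), ([156.6, 414.0], 0.3)]
rack T [([241.8, 230.2], 0.85), ([238.9, 210.7], 0.28)]
spatula_grip S [([219.7, 306.0], 0.66), ([291.0, 264.1], 0.41), ([247.1, 333.8], 0.22)]
spatula_grip T [([283.1, 307.0], 0.97), ([240.2, 231.0], 0.25)]
spatula S []
spatula T [([245.4, 300.2], 0.96), ([244.9, 247.1], 0.67)]
rest S [([244.1, 333.5], 0.85), ([294.7, 375.1], 0.65)]
rest T [([243.4, 296.5], 0.61)]
fixture S [([303.1, 265.1], 0.94), ([339.8, 114.5], 0.81)]
fixture T [([320.6, 523.2], 0.89), ([253.1, 398.6], 0.64), ([257.7, 473.8], 0.29)]
nest S [([300.1, 261.9], 0.85), ([340.9, 112.6], 0.7), ([352.7, 198.7], 0.26)]
nest T [([320.7, 529.8], 0.85), ([25
[... 519 characters left out ...]
T [([260.1, 473.9], 0.83)]
enamel_box S [([295.3, 375.0], 0.8), ([219.6, 367.2], 0.7)]
enamel_box T [([177.8, 314.8], 0.81)]
{'time_s': 1.7, 'qpos': array([-1.3432,  0.5214, -0.0363,  1.5995,  0.0212,  1.0211, -0.1128]), 'dq': array([ 0.0005,  0.0001, -0.0002,  0.0015,  0.0009,  0.0012, -0.0006]), 'joint_torque': array([  0.0001, -92.6825,   1.9783, -37.026 ,   0.0181,   0.0019,
        -0.    ]), 'tcp_pos': array([0.1834, 0.5975, 0.2533]), 'eef_rot': array([[ 0.2934,  0.956 , -0.0001],
       [ 0.956 , -0.2934, -0.    ],
       [-0.    , -0.    , -1.    ]]), 'wrist_force': array([ 0.1507,  0.4413, -0.3373]), 'wrist_torque': array([0.0074, 0.0095, 0.0149]), 'width': 1.0012766216804385} 0.022
```

View pics/s0.png

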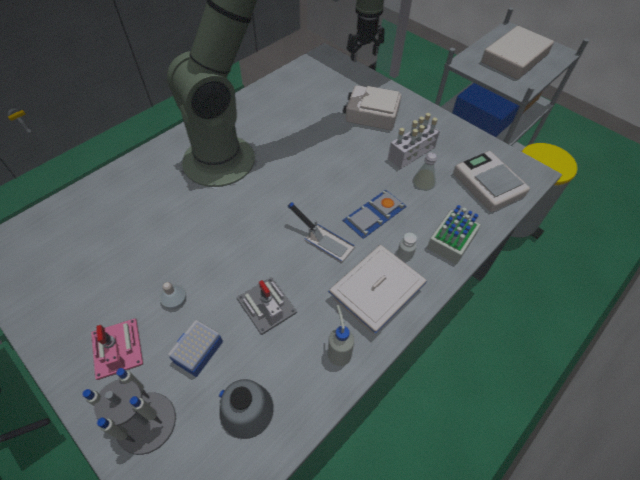

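View pics/t0.png

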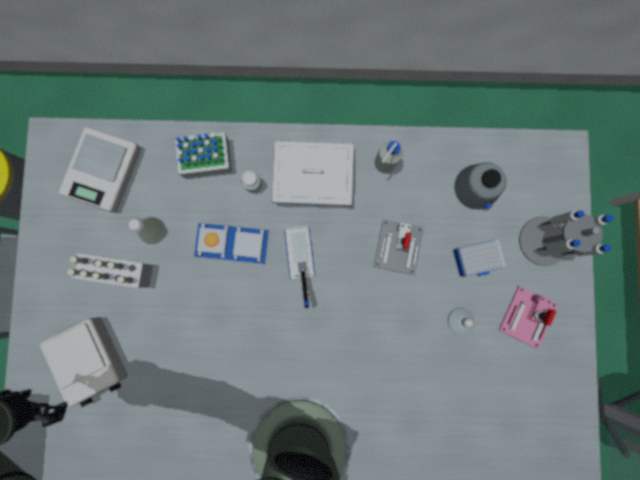

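```bash
python3 - <<'E'
from h import *
a=cv2.imread('pics/s0.png');b=cv2.imread('pics/t0.png')
cv2.imwrite('pics/t0a.png',cv2.resize(b[205:315,185:325],None,fx=5.6,fy=5.4,interpolation=cv2.INTER_CUBIC))
cv2.imwrite('pics/t0b.png',cv2.resize(b[210:280,365:435],None,fx=8,fy=8,interpolation=cv2.INTER_CUBIC))
cv2.imwrite('pics/s0a.png',cv2.resize(a[180:270,280:420],None,fx=5.6,fy=5.6,interpolation=cv2.INTER_CUBIC))
cv2.imwrite('pics/s0b.png',cv2.resize(a[270:335,230:300],None,fx=8,fy=8,interpolation=cv2.INTER_CUBIC))
E
```

```text
(no output)
```

View pics/t0a.png

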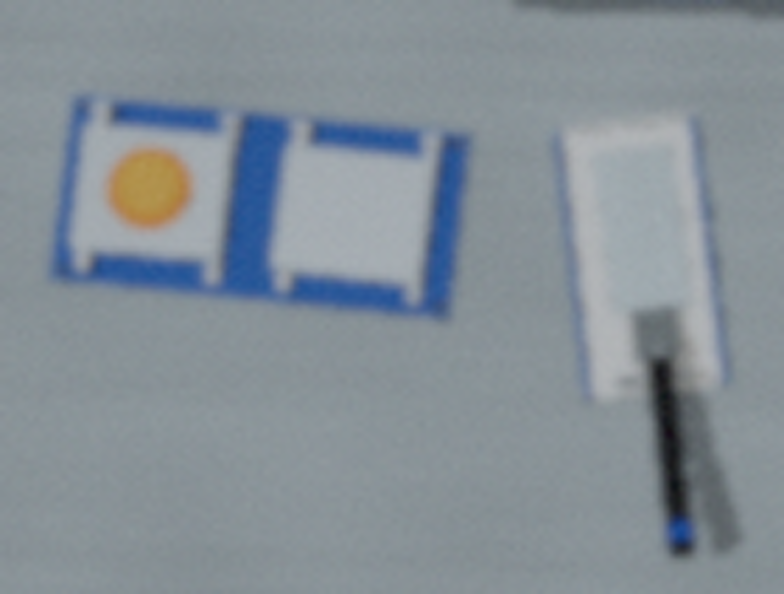

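View pics/t0b.png

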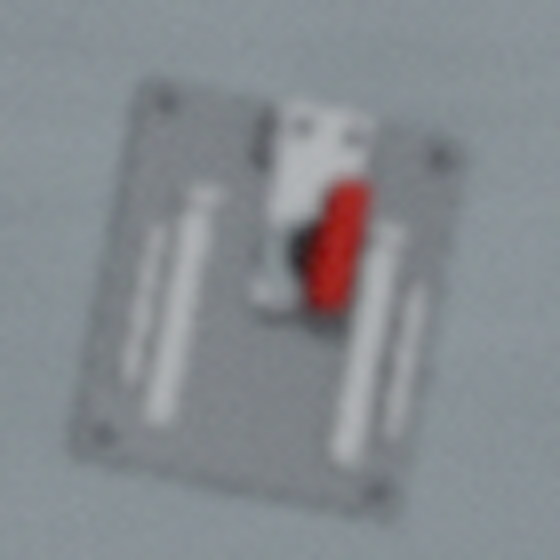

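View pics/s0a.png

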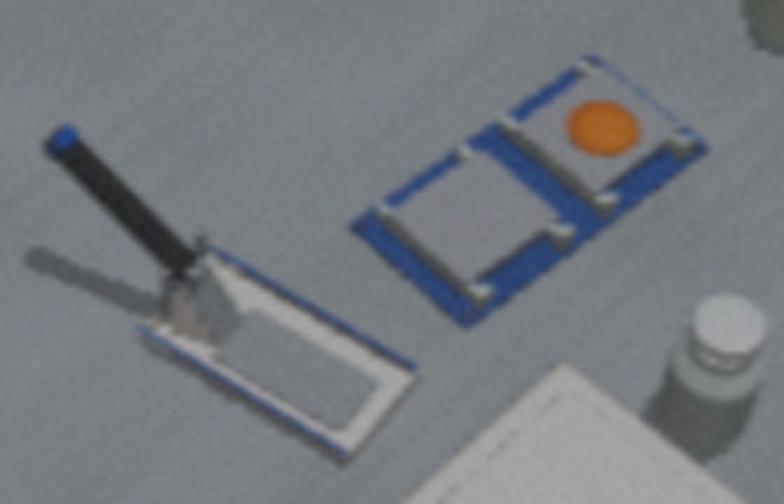

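View pics/s0b.png

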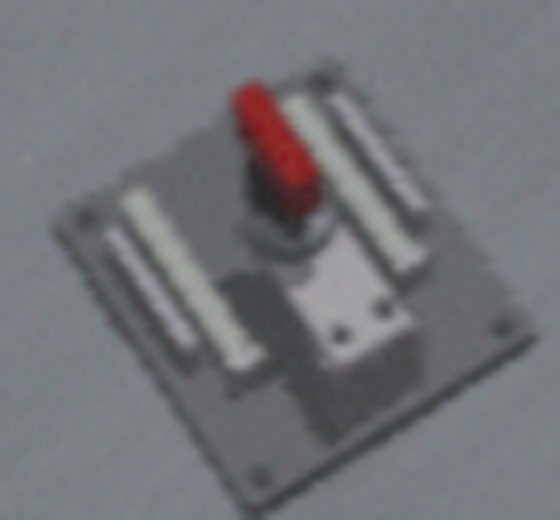

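```bash
cat > fit.py <<'E'
from h import *
from scipy.optimize import least_squares
import sys
np.set_printoptions(precision=4,suppress=True)
a=shot('scene');b=shot('top')
ta=lambda X,Y:((Y+.5)/5.4-.5+205,(X+.5)/5.6-.5+185)
tb=lambda X,Y:((Y+.5)/8-.5+210,(X+.5)/8-.5+365)
sa=lambda X,Y:((Y+.5)/5.6-.5+180,(X+.5)/5.6-.5+280)
sb=lambda X,Y:((Y+.5)/8-.5+270,(X+.5)/8-.5+230)
def fit(name,obs,z,free=False):
    # obs: (cam, px, local xy)
    def pts(p,l): 
        c,s=np.cos(p[2]),np.sin(p[2]); return [p[0]+c*l[0]-s*l[1],p[1]+s*l[0]+c*l[1],l[2] if len(l)>2 else (p[3] if len(p)>3 else z)]
    f=lambda p:np.concatenate([proj(s,pts(p,l))-px for s,px,l in obs])
    x0=[atz(b,np.mean([q for s,q,l in obs if s is b],0),z)[0],atz(b,np.mean([q for s,q,l in obs if s is b],0),z)[1],0.]
    r=least_squares(f,x0);print(name,r.x,'rms px',np.sqrt(np.mean(r.fun**2)))
    if free: r2=least_squares(f,list(r.x)+[z]);print('   free z',r2.x,np.sqrt(np.mean(r2.fun**2)))
    for S,n in((a,'S'),(b,'T')):
        o=[q for q in obs if q[0] is S]
        if o:
            f1=lambda p:np.concatenate([proj(s,pts(p,l))-px for s,px,l in o]);q=least_squares(f1,r.x);print('   ',n,q.x,np.sqrt(np.mean(q.fun**2)))
    return r.x
L=.001
rk=[(52,108),(52,-108),(-52,-108),(-52,108)]
o=[(b,ta(*p),(l[0]*L,l[1]*L)) for p,l in zip([(75,97),(470,135),(447,318),(52,280)],rk)]
o+=[(a,sa(*p),(l[0]*L,l[1]*L)) for p,l in zip([(708,147),(467,325),(350,227),(590,57)],rk)]
R=fit('rack',o,.003,True)
bl=[(42,22),(42,-22),(-50,-22),(-50,22)]
o=[(b,ta(*p),(l[0]*L,l[1]*L)) for p,l in zip([(592,148),(675,143),(685,303),(613,310)],bl)]
o+=[(a,sa(*p),(l[0]*L,l[1]*L)) for p,l in zip([(380,383),(343,430),(215,350),(258,310)],bl)]
S=fit('spat',o,.006,True)
fx=[(88,62),(88,-62),(-57,-62),(-57,62)]
o=[(b,tb(*p),(l[0]*L,l[1]*L)) for p,l in zip([(145,78),(468,145),(395,522),(72,455)],fx)]
o+=[(a,sb(*p),(l[0]*L,l[1]*L)) for p,l in zip([(538,335),(252,508),(55,222),(328,65)],fx)]
F=fit('fix',o,.012,True)
# spot
for s,n in((a,'S'),(b,'T')):
    h=cv2.cvtColor(s['image'],cv2.COLOR_RGB2HSV);m=cv2.inRange(h,(8,120,80),(25,255,255))
    m[:180]=0;m[260:]=0;m[:,:190]=0;m[:,410:]=0
    ys,xs=np.nonzero(m);px=(ys.mean(),xs.mean());print('spot',n,len(ys),px,atz(s,px,.016))
    h2=cv2.bitwise_or(cv2.inRange(h,(0,150,80),(6,255,255)),cv2.inRange(h,(172,150,80),(180,255,255)))
    k=np.zeros_like(h2); 
    if n=='S':k[270:335,230:300]=1
    else:k[210:280,365:435]=1
    ys,xs=np.nonzero(h2*k);px=(ys.mean(),xs.mean());print('knob',len(ys),px,atz(s,px,.133))
def T(p,l): c,s=np.cos(p[2]),np.sin(p[2]); return np.array([p[0]+c*l[0]-s*l[1],p[1]+s*l[0]+c*l[1],l[2]])
def draw(S,n,box,k,outs):
    im=cv2.cvtColor(S['image'],cv2.COLOR_RGB2BGR)[box[0]:box[1],box[2]:box[3]];im=cv2.resize(im,None,fx=k,fy=k,interpolation=cv2.INTER_CUBIC)
    for P in outs:
        q=[proj(S,x) for x in P];q=[[(c+.5-box[2])*k-.5,(r+.5-box[0])*k-.5] for r,c in q]
        cv2.polylines(im,[np.round(q).astype(np.int32)],True,(0,0,255),1)
    cv2.imwrite('pics/'+n,im)
def quad(p,x0,x1,y0,y1,z): return [T(p,(x*L,y*L,z*L)) for x,y in((x0,y0),(x1,y0),(x1,y1),(x0,y1))]
if __name__=='__main__':
    import math
    g=lambda s,y,u:(-114-s*math.cos(math.pi/6)+u*.5, y, 60.5+s*.5+u*.866)
    hand=[[T(S,np.array(g(s,y,11))*L) for s,y in((-45,7),(-45,-7),(75,-7),(75,7))]]
    o1=[quad(R,-52,52,-108,108,3),quad(S,-50,42,-22,22,6)]+hand
    o2=[quad(F,-57,88,-62,62,12),quad(F,-42,42,30,37,26),quad(F,-42,42,-37,-30,26),quad(F,24-23,24+23,-7,7,133),quad(F,6,62,-16,16,64)]
    draw(b,'ov_ta.png',(205,315,185,325),5.6,o1);draw(a,'ov_sa.png',(180,270,280,420),5.6,o1)
    draw(b,'ov_tb.png',(210,280,365,435),8,o2);draw(a,'ov_sb.png',(270,335,230,300),8,o2)
    print('knobaxis pred',T(F,(.024,0,.133)),'grip',T(S,(-.114,0,.0605)))
    for l in('spatula_grip','knob_grip','nest','foot'):
        pass
    print('grip tri net',tri(a,[219.7,306.0],b,[283.1,307.0]))
E
python3 fit.py; python3 - <<'E'
import cv2,numpy as np
i=[cv2.imread('pics/ov_%s.png'%n) for n in('ta','sa')]
j=[cv2.imread('pics/ov_%s.png'%n) for n in('tb','sb')]
cv2.imwrite('pics/ovA.png',i[0]);cv2.imwrite('pics/ovB.png',cv2.hconcat([cv2.resize(j[0],(400,400)),cv2.resize(j[1][:520],(400,400))]))
E
```

```text
rack [ 0.5909  0.2207 -0.0748] rms px 0.3510333999431602
   free z [ 0.5909  0.2207 -0.0748  0.0029] 0.350912582492513
    S [ 0.5903  0.2208 -0.0732] 0.42406656257929876
    T [ 0.5912  0.2207 -0.0757] 0.2220674327045415
spat [0.5886 0.0163 0.1231] rms px 0.5759605577848463
   free z [0.5889 0.0156 0.1227 0.0094] 0.5212783504528697
    S [0.5871 0.0173 0.1312] 0.49820196472569084
    T [0.5895 0.0157 0.1174] 0.48948562790222094
fix [ 0.5756 -0.2796 -0.1796] rms px 0.4117665891608033
   free z [ 0.5753 -0.2796 -0.1795  0.0104] 0.3903384317806355
    S [ 0.5758 -0.28   -0.1759] 0.5453452161733277
    T [ 0.5754 -0.2793 -0.1829] 0.13727378600881077
spot S 92 (np.float64(202.4673913043478), np.float64(387.2173913043478)) [0.598  0.2788 0.016 ]
knob 54 (np.float64(286.9074074074074), np.float64(263.85185185185185)) [ 0.6006 -0.2854  0.133 ]
spot T 132 (np.float64(239.42424242424244), np.float64(211.1590909090909)) [0.5991 0.2785 0.016 ]
knob 67 (np.float64(240.83582089552237), np.float64(406.4179104477612)) [ 0.5966 -0.2812  0.133 ]
knobaxis pred [ 0.5992 -0.2839  0.133 ] grip [0.4754 0.0023 0.0605]
grip tri net (array([ 0.4786, -0.0092,  0.0715]), np.float64(0.008702402928171494))
```

View pics/ov_ta.png

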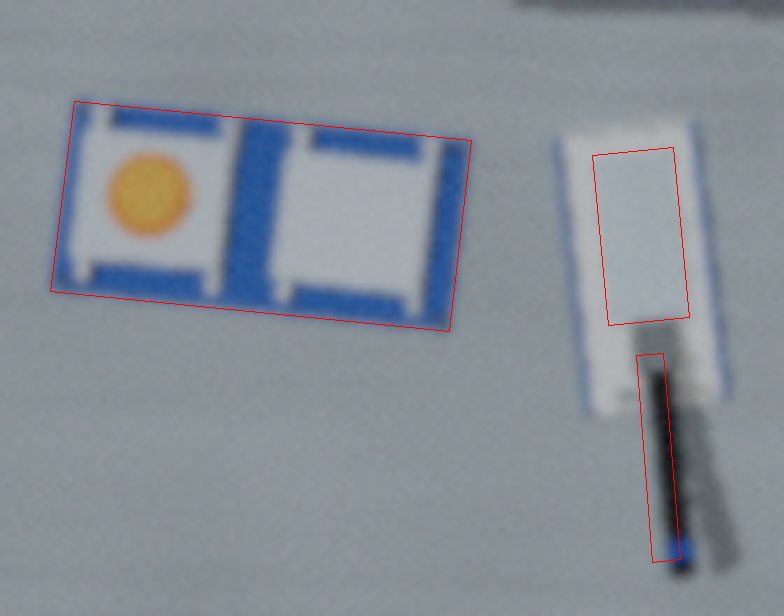

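View pics/ov_sa.png

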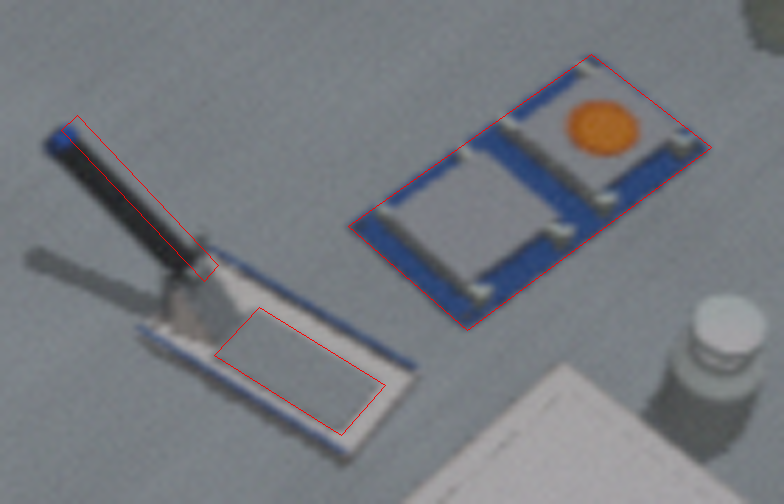

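View pics/ov_tb.png

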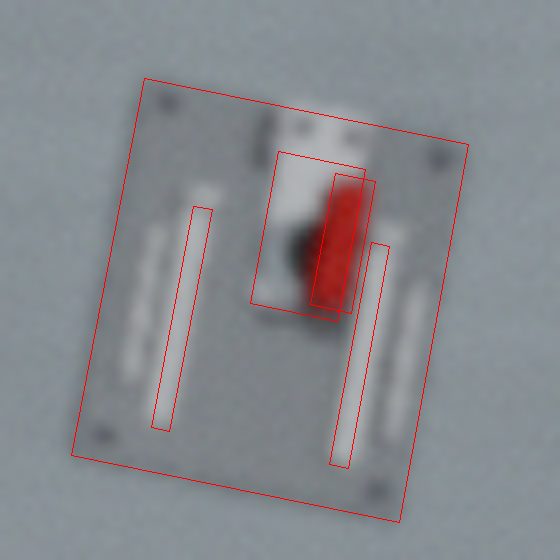

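View pics/ov_sb.png

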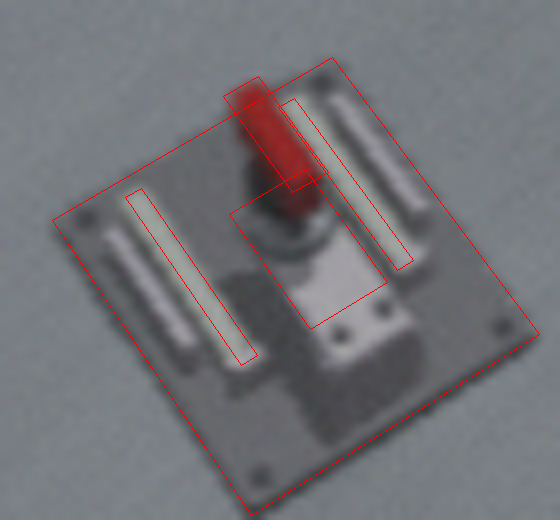

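```bash
cat > sp.py <<'E'
from h import *
from scipy.optimize import minimize
np.set_printoptions(precision=4,suppress=True)
def T(p,l): c,s=np.cos(p[2]),np.sin(p[2]); return np.array([p[0]+c*l[0]-s*l[1],p[1]+s*l[0]+c*l[1],l[2]])
def hbox(p):
    out=[]
    for s in(-.045,.075):
        for u in(-.011,.011):
            for y in(-.007,.007):
                out.append(T(p,(-.114-s*.866+u*.5,y,p[3]+s*.5+u*.866)))
    return out
a=shot('scene');b=shot('top');K=8
V=[]
for S,box in((a,(195,235,280,325)),(b,(265,315,290,325))):
    im=S['image'][box[0]:box[1],box[2]:box[3]].astype(np.float32)
    big=cv2.resize(im,None,fx=K,fy=K,interpolation=cv2.INTER_CUBIC)
    g=big.max(2); blue=(big[...,2]>1.4*big[...,0])&(big[...,2]>60)
    thr=75 if S is a else 80
    m=((big.mean(2)<thr)|blue).astype(np.uint8)
    n,lab,st,_=cv2.connectedComponentsWithStats(m);k=1+np.argmax(st[1:,4]);m=(lab==k).astype(np.uint8)
    V.append((S,box,m,big)); print(n,st[k])
def render(p,S,box,sh):
    q=[proj(S,x) for x in hbox(p)];q=np.array([[(c+.5-box[2])*K-.5,(r+.5-box[0])*K-.5] for r,c in q],np.float32)
    h=cv2.convexHull(q);r=np.zeros(sh,np.uint8);cv2.fillConvexPoly(r,np.round(h*16).astype(np.int32),1,shift=4);return r,h
def cost(p,V=V):
    c=0
    for S,box,m,_ in V:
        r,_h=render(p,S,box,m.shape);c+=1-(r&m).sum()/max(1,(r|m).sum())
    return c
def run(x0,fz):
    f=(lambda q:cost([q[0],q[1],q[2],.0605])) if fz else cost
    x0=x0 if not fz else x0[:3]
    sim=[x0]+[np.array(x0)+np.eye(len(x0))[i]*d for i,d in enumerate([.008,.008,.06,.008][:len(x0)])]
    r=minimize(f,x0,method='Nelder-Mead',options=dict(initial_simplex=np.array(sim),maxiter=400));return r
for fz in(True,False):
    r=run([.5886,.0123,.15,.0605],fz);print(r.x,r.fun);p=list(r.x)+([.0605] if fz else []);print(' grip',T(p,(-.114,0,p[3])))
ims=[]
for S,box,m,big in V:
    _,h=render(p,S,box,m.shape);im=cv2.cvtColor(big.clip(0,255).astype(np.uint8),cv2.COLOR_RGB2BGR)
    cv2.drawContours(im,cv2.findContours(m,0,1)[0],-1,(0,255,0),1);cv2.polylines(im,[np.round(h).astype(np.int32)],True,(0,0,255),1)
    ims.append(cv2.resize(im,(400,400)))
cv2.imwrite('pics/sp.png',cv2.hconcat(ims))
E
python3 sp.py
```

```text
5 [   66    56   221   237 12198]
2 [   90    49    64   292 10067]
[0.5874 0.0129 0.1469] 0.5567234659480609
 grip [ 0.4746 -0.0037  0.0605]
[0.5883 0.0125 0.1447 0.0623] 0.5550744762069799
 grip [ 0.4755 -0.0039  0.0623]
```

View pics/sp.png

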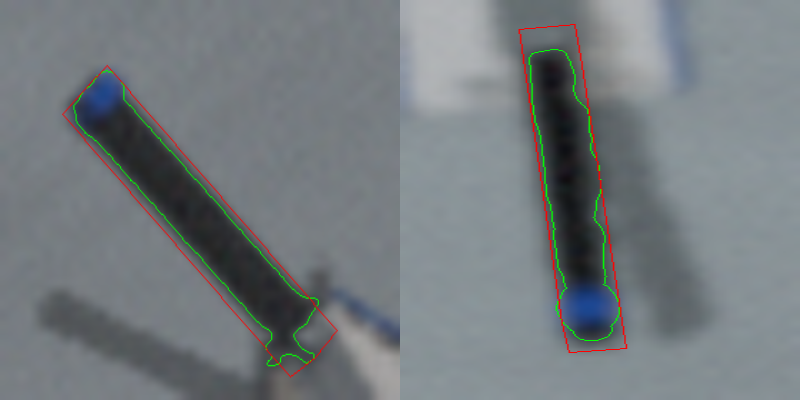

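```bash
python3 -m pendant '[[3.5,-2.0,0,0.1],[3.3,-2.5,0,0.1],[2.5,-3.3,0,0.1],[2,-3.6,0,0.1],[1.5,-3.8,0,0.04]]' -1 100
```

```text
time_s: 2.32
tcp_pos: [0.3074, 0.4476, 0.2519]
eef_rot: [[-0.172, 0.985, -0.003], [0.985, 0.172, 0.001], [0.002, -0.003, -1.0]]
wrist_force: [2.2, -0.0, -0.5]
width: 0.994
```

```bash
python3 -m pendant '[[1.5,-3.8,0,-0.03],[1.5,-3.8,0,0],[1.5,-3.8,0,0],[1.5,-3.8,0,0],[1.5,-3.8,0,0]]' -1 100;python3 -m pendant '[[1.5,-3.8,0,0],[1.5,-3.8,0,0],[1.5,-3.8,0,0],[1.5,-3.8,0,0],[1.5,-3.8,-1,0]]'
```

```text
time_s: 2.73
tcp_pos: [0.3827, 0.2534, 0.2523]
eef_rot: [[-0.144, 0.99, -0.002], [0.99, 0.144, 0.003], [0.003, -0.001, -1.0]]
wrist_force: [1.8, 0.6, 0.8]
width: 1.003
time_s: 3.15
tcp_pos: [0.4577, 0.0598, 0.2454]
eef_rot: [[-0.144, 0.99, 0.004], [0.99, 0.144, 0.005], [0.004, 0.004, -1.0]]
wrist_force: [1.1, 0.7, 0.6]
width: 0.998
```

```bash
python3 -m pendant '[[0.9,-3.2,-1,0],[0.9,-3.2,-2,0],[0,0,-3.5,0],[0,0,-3.5,0],[0,0,-2,0]]'; python3 - <<'E'
from h import *
s=shot('scene','s1.png');t=shot('top','t1.png')
cv2.imwrite('pics/st1.png',cv2.cvtColor(cv2.hconcat([cv2.resize(s['image'][160:270,260:370],(400,400)),cv2.resize(t['image'][220:320,260:360],(400,400))]),cv2.COLOR_RGB2BGR))
E
```

```text
time_s: 3.57
tcp_pos: [0.4808, -0.0178, 0.1255]
eef_rot: [[-0.132, 0.991, 0.017], [0.991, 0.132, 0.003], [0.001, 0.017, -1.0]]
wrist_force: [-0.2, 0.9, -0.5]
width: 0.999
```

View pics/st1.png

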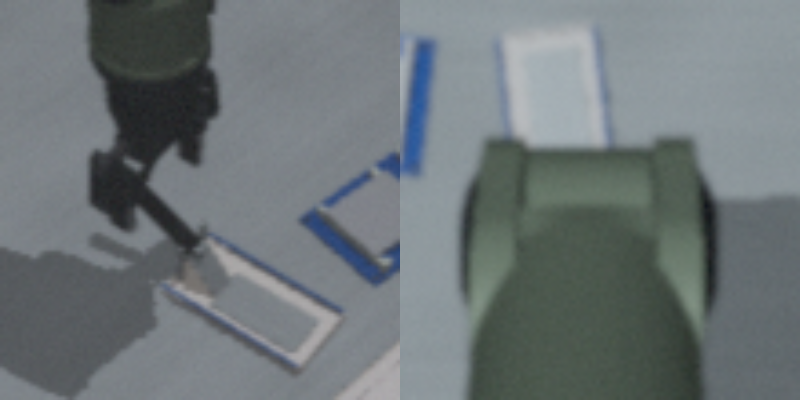

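```bash
python3 -m pendant '[[-0.3,0.7,-1.5,0],[-0.3,0.7,-1.5,0],[0,0,-1.3,0],[0,0,-1,0],[0,0,0,0]]'
```

```text
time_s: 4.08
tcp_pos: [0.477, -0.0011, 0.0765]
eef_rot: [[-0.134, 0.991, 0.02], [0.991, 0.134, 0.004], [0.001, 0.02, -1.0]]
wrist_force: [-0.8, 0.3, -0.0]
width: 1.002
```

```bash
python3 -m pendant '[[-0.2,-0.2,-0.8,0.01],[0,-0.1,-0.4,0],[0,0,0,0],[0,0,0,0],[0,0,0,0]]'
```

```text
time_s: 4.5
tcp_pos: [0.4768, -0.0046, 0.0668]
eef_rot: [[-0.145, 0.989, 0.023], [0.989, 0.145, 0.005], [0.001, 0.024, -1.0]]
wrist_force: [-0.4, -0.1, -0.4]
width: 1.003
```

```bash
python3 -m pendant '[[-0.2,0,-0.35,0],[0,0,0,0],[0,0,0,0],[0,0,0,0],[0,0,0,0]]' 1 110;python3 -m pendant '[[0,0,0,0],[0,0,0,0],[0,0,0,0],[0,0,0,0],[0,0,0,0]]'
```

```text
time_s: 4.92
tcp_pos: [0.475, -0.0046, 0.0638]
eef_rot: [[-0.145, 0.989, 0.025], [0.989, 0.145, 0.005], [0.001, 0.025, -1.0]]
wrist_force: [0.7, 0.7, 0.4]
width: 0.304
time_s: 5.33
tcp_pos: [0.4753, -0.0047, 0.064]
eef_rot: [[-0.145, 0.989, 0.025], [0.989, 0.145, 0.005], [0.001, 0.026, -1.0]]
wrist_force: [0.8, -0.9, 0.3]
width: 0.149
```

```bash
python3 -m pendant '[[0,0,0.5,0],[0,0,1,0],[0,0,2,0],[0,0,2.5,0],[0,0,1.5,0]]';python3 -m pendant '[[-0.5,1.5,0.5,-0.02],[-1.3,3,0,-0.03],[-1.5,3.5,0,-0.04],[-1.5,3.5,0,-0.04],[-1.5,3.5,0,-0.03]]'
python3 - <<'E'
from h import *
s=shot('scene','s2.png');t=shot('top','t2.png')
cv2.imwrite('pics/st2.png',cv2.cvtColor(cv2.hconcat([cv2.resize(s['image'][130:270,270:410],(400,400)),cv2.resize(t['image'][200:320,200:320],(400,400))]),cv2.COLOR_RGB2BGR))
E
```

```text
time_s: 5.75
tcp_pos: [0.4726, -0.0049, 0.141]
eef_rot: [[-0.145, 0.989, 0.018], [0.989, 0.145, 0.004], [0.001, 0.018, -1.0]]
wrist_force: [0.0, 0.5, -0.9]
width: 0.147
time_s: 6.17
tcp_pos: [0.4112, 0.1427, 0.1547]
eef_rot: [[0.035, 0.999, 0.029], [0.999, -0.035, 0.001], [0.002, 0.029, -1.0]]
wrist_force: [1.0, 0.3, -0.9]
width: 0.151
```

View pics/st2.png

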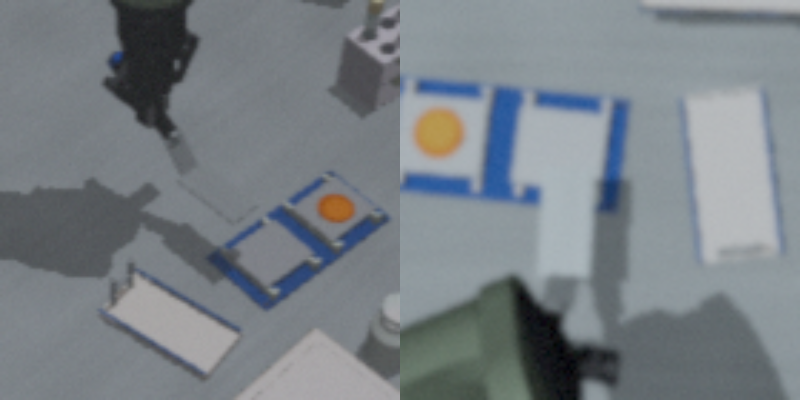

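```bash
python3 -m pendant '[[-1.2,3.5,-0.5,-0.01],[-1.2,3.5,-1,-0.01],[-1.0,3,-1,-0.01],[-0.4,1.8,-1,0],[0,0,-1,0]]'
```

```text
time_s: 6.68
tcp_pos: [0.3711, 0.2696, 0.1139]
eef_rot: [[0.055, 0.998, 0.034], [0.998, -0.055, 0.007], [0.009, 0.033, -0.999]]
wrist_force: [-0.3, 0.7, -2.1]
width: 0.15
```

```bash
python3 -m pendant '[[0,1.2,-1.5,-0.015],[0,0.8,-1.5,0],[0,0.2,-1.2,0],[0,0,-0.4,0],[0,0,0,0]]';python3 - <<'E'
from h import *
o=manip.get_obs();print(o['tcp_pos'],o['eef_rot'])
s=shot('scene','s3.png');t=shot('top','t3.png')
cv2.imwrite('pics/st3.png',cv2.cvtColor(cv2.hconcat([cv2.resize(s['image'][130:250,300:420],(400,400)),cv2.resize(t['image'][200:300,185:285],(400,400))]),cv2.COLOR_RGB2BGR))
E
```

```text
time_s: 7.1
tcp_pos: [0.3709, 0.2923, 0.0671]
eef_rot: [[0.066, 0.997, 0.033], [0.998, -0.066, 0.007], [0.009, 0.033, -0.999]]
wrist_force: [-0.9, 0.7, -1.7]
width: 0.143
[0.3708592  0.29226486 0.06713538] [[ 0.06616929  0.99725402  0.03325718]
 [ 0.99776518 -0.06643993  0.00709819]
 [ 0.0092883   0.03271317 -0.99942162]]
```

View pics/st3.png

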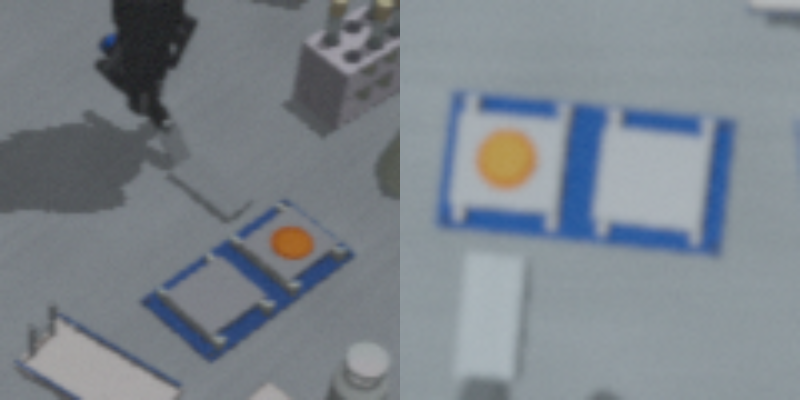

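```bash
python3 -m pendant '[[1,-0.05,-0.1,0],[1.5,-0.1,0,0],[1.5,-0.1,0,0],[1.5,-0.1,0,0],[1,-0.05,0,0]]'
```

```text
time_s: 7.62
tcp_pos: [0.4408, 0.2868, 0.0711]
eef_rot: [[0.066, 0.997, 0.037], [0.998, -0.067, 0.01], [0.012, 0.036, -0.999]]
wrist_force: [-0.2, -0.5, -1.9]
width: 0.143
```

```bash
python3 - <<'E'
from h import *
o=manip.get_obs();print(o['tcp_pos'],o['wrist_force'],o['dq'])
s=shot('scene','s4.png');t=shot('top','t4.png')
cv2.imwrite('pics/st4.png',cv2.cvtColor(cv2.hconcat([cv2.resize(s['image'][160:240,330:410],(400,400),interpolation=2),cv2.resize(t['image'][210:290,185:265],(400,400),interpolation=2)]),cv2.COLOR_RGB2BGR))
E
```

```text
[0.44084392 0.28682309 0.07109074] [-0.23232933 -0.53962389 -1.93360595] [ 0.19469121  0.08104988 -0.01671464 -0.25563552  0.02120048  0.16575018
  0.14375482]
```

View pics/st4.png

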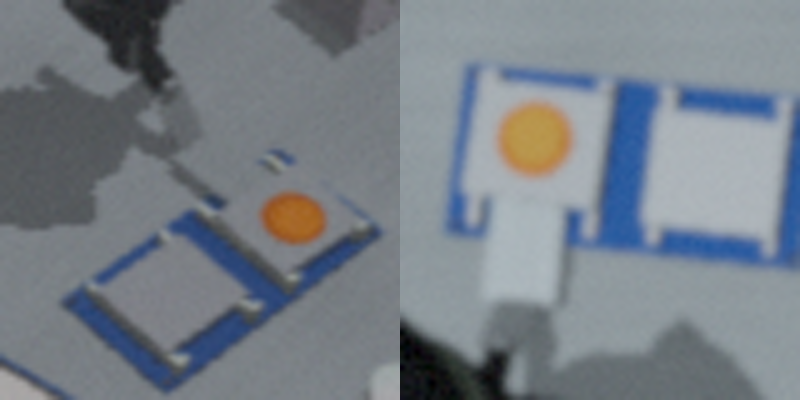

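```bash
python3 -m pendant '[[0,0,-0.35,0],[0,0,-0.1,0],[0.5,-0.03,-0.1,0],[0.5,-0.03,-0.1,0],[0.5,-0.03,-0.1,0]]'
```

```text
time_s: 8.13
tcp_pos: [0.4549, 0.286, 0.0634]
eef_rot: [[0.066, 0.997, 0.036], [0.998, -0.066, 0.01], [0.013, 0.035, -0.999]]
wrist_force: [-0.1, -0.9, -1.1]
width: 0.148
```

```bash
python3 -m pendant '[[0.7,-0.05,0.15,0],[0.8,-0.05,0,0],[0.7,-0.05,0,0],[0.3,0,0,0],[0,0,0,0]]'
```

```text
time_s: 8.55
tcp_pos: [0.4842, 0.2842, 0.065]
eef_rot: [[0.066, 0.997, 0.037], [0.998, -0.067, 0.01], [0.013, 0.036, -0.999]]
wrist_force: [-0.6, -0.3, -1.3]
width: 0.149
```

```bash
python3 -m pendant '[[0,0.15,0.1,0],[0,0,0.3,0],[0,0,0.3,0],[0,0,0.4,0],[0,0,0.5,0]]';python3 -m pendant '[[0,0,0.7,0],[0,0,0.8,0],[0,0,0.8,0],[0,0,0.5,0],[0,0,0.1,0]]'
python3 - <<'E'
from h import *
o=manip.get_obs();print(o['tcp_pos'],o['wrist_force'],o['dq'])
s=shot('scene','s5.png');t=shot('top','t5.png')
cv2.imwrite('pics/st5.png',cv2.cvtColor(cv2.hconcat([cv2.resize(s['image'][150:240,320:410],(400,400),interpolation=2),cv2.resize(t['image'][200:290,185:275],(400,400),interpolation=2)]),cv2.COLOR_RGB2BGR))
E
```

```text
time_s: 8.97
tcp_pos: [0.4829, 0.2854, 0.0812]
eef_rot: [[0.066, 0.997, 0.034], [0.998, -0.066, 0.009], [0.011, 0.034, -0.999]]
wrist_force: [0.2, -0.1, -1.6]
width: 0.145
time_s: 9.38
tcp_pos: [0.4828, 0.2858, 0.1151]
eef_rot: [[0.065, 0.997, 0.036], [0.998, -0.066, 0.01], [0.012, 0.035, -0.999]]
wrist_force: [-0.0, 0.3, -2.2]
width: 0.147
[0.48276876 0.28584917 0.1150974 ] [-0.02971798  0.30980695 -2.23835521] [-0.00359184 -0.03094433  0.0060493  -0.00495231  0.00162103  0.02835381
 -0.00254312]
```

View pics/st5.png

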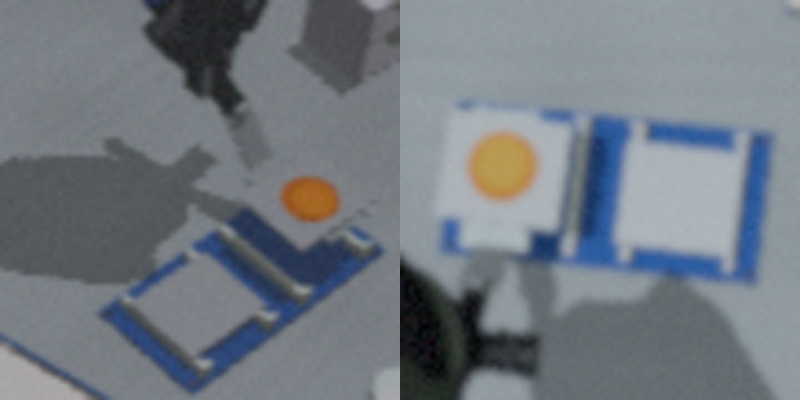

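```bash
cat > spot.py <<'E'
from h import *
np.set_printoptions(precision=4,suppress=True)
def spot(tag=None):
    P=[]
    for n in('scene','top'):
        s=shot(n,tag and f'{n[0]}{tag}.png');im=cv2.resize(s['image'],None,fx=4,fy=4,interpolation=cv2.INTER_CUBIC)
        h=cv2.cvtColor(im,cv2.COLOR_RGB2HSV);m=cv2.inRange(h,(8,120,80),(22,255,255))
        m[:480]=0
        if n=='scene': m[:,:160*4]=0
        k,lab,st,ce=cv2.connectedComponentsWithStats(m);o=np.argsort(-st[1:,4])[:3]+1
        print(n,[(st[i,4],np.round((ce[i]+.5)/4-.5,1).tolist()) for i in o]);i=o[0]
        P.append((s,((ce[i][1]+.5)/4-.5,(ce[i][0]+.5)/4-.5)))
    return P
if __name__=='__main__':
    import sys
    P=spot(sys.argv[1]);p,e=tri(*P[0],*P[1]);print('spot',p,'gap',e)
    z=float(sys.argv[2]) if len(sys.argv)>2 else p[2]
    print([atz(s,q,z) for s,q in P])
    o=manip.get_obs();R=o['eef_rot'];yaw=np.arctan2(R[1,0],R[0,0])-np.pi/2
    d=p-o['tcp_pos'];c,s=np.cos(yaw),np.sin(yaw);print('tcp',o['tcp_pos'],'yaw',yaw,'local',c*d[0]+s*d[1],-s*d[0]+c*d[1],d[2],'pitch',R[2,1],'roll',R[2,0])
E
python3 spot.py 6
```

```text
scene [(np.int32(1510), [389.2, 194.5])]
top [(np.int32(2255), [207.9, 237.3])]
spot [0.6004 0.2772 0.0615] gap 0.0003947236336170967
[array([0.6003, 0.277 , 0.0615]), array([0.6006, 0.2773, 0.0615])]
tcp [0.4823 0.2855 0.1135] yaw -0.06552226723562038 local 0.11845277521052062 -0.0005777854139901494 -0.05201232315712566 pitch 0.03341963607003435 roll 0.011136723740704384
```

```bash
python3 -m pendant '[[0,-0.4,0.3,0],[-0.1,-0.8,0.5,0],[-0.2,-1.2,0.5,0],[-0.3,-1.6,0.3,0],[-0.3,-2,0,0]]';python3 -m pendant '[[-0.3,-2.2,0,-0.01],[-0.3,-2.2,0,-0.01],[-0.3,-2.2,0,-0.01],[-0.3,-2.2,0,-0.01],[-0.3,-2.2,0,-0.01]]'
```

```text
time_s: 10.0
tcp_pos: [0.4718, 0.2239, 0.1297]
eef_rot: [[0.061, 0.998, 0.032], [0.998, -0.062, 0.009], [0.011, 0.032, -0.999]]
wrist_force: [1.0, 0.2, -2.7]
width: 0.149
time_s: 10.42
tcp_pos: [0.4537, 0.1038, 0.1319]
eef_rot: [[0.114, 0.993, 0.034], [0.993, -0.115, 0.006], [0.01, 0.033, -0.999]]
wrist_force: [1.4, -0.6, -1.7]
width: 0.151
```

```bash
python3 -m pendant '[[-0.3,-2.2,0,-0.01],[-0.3,-2.2,0,-0.01],[-0.3,-2.2,0,-0.01],[-0.3,-2.2,0,-0.01],[-0.3,-2.2,0,-0.01]]'; python3 spot.py 7
```

```text
time_s: 10.83
tcp_pos: [0.4341, -0.0168, 0.1341]
eef_rot: [[0.17, 0.985, 0.035], [0.985, -0.17, 0.003], [0.009, 0.034, -0.999]]
wrist_force: [0.9, -0.4, -2.0]
width: 0.145
scene [(np.int32(1966), [314.2, 235.6]), (np.int32(5), [554.8, 183.9])]
top [(np.int32(2409), [320.4, 257.6])]
spot [ 0.5512 -0.0452  0.0893] gap 0.009327067364431962
[array([ 0.5543, -0.0417,  0.0893]), array([ 0.548 , -0.0487,  0.0893])]
tcp [ 0.4336 -0.0191  0.1341] yaw -0.17575052068930486 local 0.12033221833285329 -0.005228798546472246 -0.04482141150362101 pitch 0.0332965190664255 roll 0.008053048565952965
```

```bash
python3 -m pendant '[[-0.1,-0.6,0,0],[-0.2,-1.1,0,0],[-0.3,-1.6,0,0],[-0.3,-2,0,0],[-0.3,-2.2,0,0]]';python3 -m pendant '[[-0.3,-2.2,0,0],[-0.3,-2.2,0,0],[-0.3,-2.2,0,0],[-0.2,-1.8,0,0],[-0.2,-1.4,0,0]]'
```

```text
time_s: 11.35
tcp_pos: [0.4195, -0.0957, 0.1354]
eef_rot: [[0.17, 0.985, 0.035], [0.985, -0.17, 0.003], [0.009, 0.034, -0.999]]
wrist_force: [1.0, 0.2, -2.3]
width: 0.145
time_s: 11.77
tcp_pos: [0.4026, -0.2004, 0.1366]
eef_rot: [[0.168, 0.985, 0.036], [0.986, -0.168, 0.002], [0.008, 0.035, -0.999]]
wrist_force: [-0.3, 0.3, -2.4]
width: 0.149
```

```bash
python3 -m pendant '[[0.1,-1.1,0,0],[0.1,-0.9,0,0],[0.1,-0.6,0,0],[0,-0.2,0,0],[0,0,0,0]]';python3 spot.py 8
```

```text
time_s: 12.18
tcp_pos: [0.403, -0.2334, 0.1373]
eef_rot: [[0.171, 0.985, 0.035], [0.985, -0.171, 0.001], [0.007, 0.035, -0.999]]
wrist_force: [0.1, 0.0, -3.1]
width: 0.149
scene [(np.int32(2393), [252.6, 272.5]), (np.int32(2), [563.8, 183.1]), (np.int32(1), [560.1, 184.1])]
top [(np.int32(2566), [395.7, 270.0])]
spot [ 0.5181 -0.2616  0.0853] gap 0.0010497534581167096
[array([ 0.5178, -0.262 ,  0.0853]), array([ 0.5185, -0.2612,  0.0853])]
tcp [ 0.4031 -0.2327  0.1373] yaw -0.17066378051267428 local 0.1182810118566433 -0.008926428152245341 -0.05198847413449187 pitch 0.03443120018770466 roll 0.007206298470933093
```

```bash
python3 - <<'E'
import cv2
s=cv2.imread('pics/s8.png');t=cv2.imread('pics/t8.png')
cv2.imwrite('pics/st8.png',cv2.hconcat([cv2.resize(s[230:320,210:300],(400,400),interpolation=2),cv2.resize(t[220:310,350:440],(400,400),interpolation=2)]))
E
```

```text
(no output)
```

View pics/st8.png

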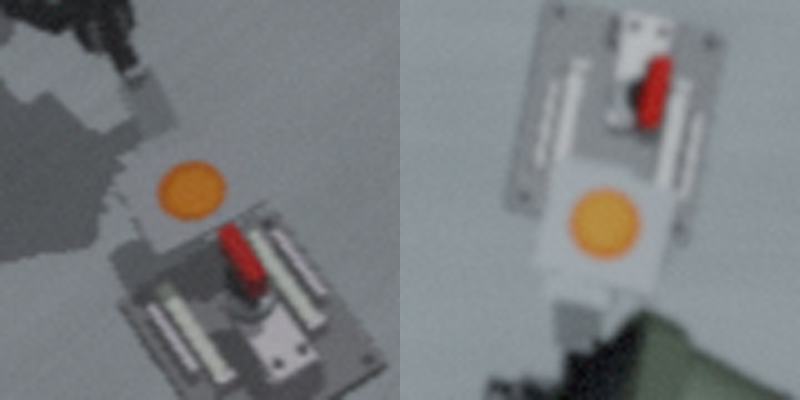

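```bash
python3 -m pendant '[[0,0.4,0,0],[0,0.8,0,0],[0,1.2,0,0],[0,1.6,0,0],[0,2.0,0,0]]';python3 -m pendant '[[0,2.2,0,0],[0,2.2,0,0],[0,2.2,0,0],[0,0,0,0],[0,0,0,0]]';python3 spot.py 9
```

```text
time_s: 12.7
tcp_pos: [0.4028, -0.1693, 0.1372]
eef_rot: [[0.171, 0.985, 0.035], [0.985, -0.171, 0.001], [0.007, 0.035, -0.999]]
wrist_force: [0.7, 1.0, -2.5]
width: 0.147
time_s: 13.12
tcp_pos: [0.4015, -0.0916, 0.1373]
eef_rot: [[0.161, 0.986, 0.035], [0.987, -0.161, 0.004], [0.009, 0.034, -0.999]]
wrist_force: [-0.3, -1.0, -2.7]
width: 0.144
scene [(np.int32(2079), [289.1, 242.9]), (np.int32(2), [555.1, 183.0]), (np.int32(1), [554.4, 183.9])]
top [(np.int32(2486), [343.0, 269.1])]
spot [ 0.517  -0.1133  0.0853] gap 0.0008045690495797235
[array([ 0.5167, -0.1136,  0.0853]), array([ 0.5173, -0.113 ,  0.0853])]
tcp [ 0.4015 -0.0926  0.1373] yaw -0.16344988807916017 local 0.11730429256260937 -0.0016041639014625075 -0.051980359843464136 pitch 0.033682659666519794 roll 0.009162901139365139
```

```bash
python3 - <<'E'
import cv2
s=cv2.imread('pics/s9.png');t=cv2.imread('pics/t9.png')
cv2.imwrite('pics/st9.png',cv2.hconcat([cv2.resize(s[215:275,260:320],(400,400),interpolation=2),cv2.resize(t[245:305,313:373],(400,400),interpolation=2)]))
E
```

```text
(no output)
```

View pics/st9.png

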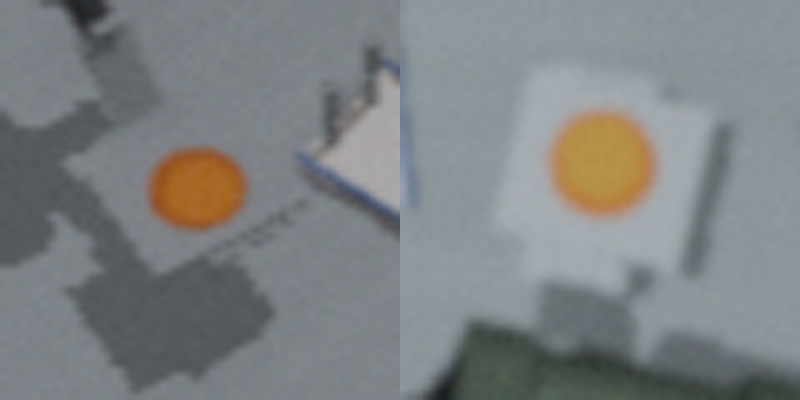

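```bash
python3 -m pendant '[[0,-0.3,0,0],[0,-0.6,0,0],[0,-0.9,0,0],[0,-1.2,0,0],[0.1,-1.5,0,0]]';python3 -m pendant '[[0.1,-1.5,0,0],[0.1,-1.5,0,0],[0.1,-1.5,0,0],[0.1,-1.3,0,0],[0.1,-1.1,0,0]]'
```

```text
time_s: 13.63
tcp_pos: [0.4021, -0.1411, 0.1372]
eef_rot: [[0.163, 0.986, 0.035], [0.987, -0.163, 0.004], [0.009, 0.034, -0.999]]
wrist_force: [0.7, -0.9, -2.5]
width: 0.146
time_s: 14.05
tcp_pos: [0.4048, -0.2216, 0.1371]
eef_rot: [[0.171, 0.985, 0.034], [0.985, -0.171, 0.002], [0.008, 0.034, -0.999]]
wrist_force: [0.2, -0.2, -2.6]
width: 0.147
```

```bash
python3 -m pendant '[[0,-0.8,0,0],[0,-0.6,-0.2,0],[0,-0.4,-0.4,0],[0,-0.2,-0.6,0],[0,-0.1,-0.6,0]]';python3 -m pendant '[[0,0,-0.6,0],[0,0,-0.5,0],[0,0,-0.3,0],[0,0,-0.1,0],[0,0,0,0]]';python3 spot.py 10
```

```text
time_s: 14.47
tcp_pos: [0.4032, -0.2499, 0.1182]
eef_rot: [[0.179, 0.983, 0.036], [0.984, -0.179, -0.0], [0.006, 0.035, -0.999]]
wrist_force: [0.5, 0.9, -2.2]
width: 0.147
time_s: 14.88
tcp_pos: [0.4024, -0.2477, 0.0992]
eef_rot: [[0.176, 0.984, 0.032], [0.984, -0.176, 0.002], [0.008, 0.031, -0.999]]
wrist_force: [0.7, 0.5, -2.3]
width: 0.146
scene [(np.int32(2331), [251.6, 280.9])]
top [(np.int32(2402), [396.6, 270.8])]
spot [ 0.5176 -0.2711  0.0469] gap 0.000484028240131194
[array([ 0.5174, -0.2713,  0.0469]), array([ 0.5177, -0.2709,  0.0469])]
tcp [ 0.4026 -0.2479  0.0996] yaw -0.17715218997711402 local 0.11729078667744165 -0.0025307123912253274 -0.0526849262659313 pitch 0.0320016552972453 roll 0.007721513232567555
```

```bash
python3 -m pendant '[[0,0,-0.25,0.01],[0.1,0,-0.2,0.01],[0.3,-0.05,-0.15,0],[0.4,-0.08,-0.05,0],[0.4,-0.08,-0.05,0]]'
```

```text
time_s: 15.4
tcp_pos: [0.4156, -0.2502, 0.0928]
eef_rot: [[0.154, 0.987, 0.034], [0.988, -0.154, 0.002], [0.007, 0.033, -0.999]]
wrist_force: [-0.3, 0.2, -1.7]
width: 0.144
```

```bash
python3 -m pendant '[[0.4,-0.1,0,0],[0.5,-0.1,-0.05,0],[0.5,-0.1,-0.05,0],[0.4,-0.1,-0.05,0],[0.3,-0.05,0,0]]'
```

```text
time_s: 15.82
tcp_pos: [0.4398, -0.2553, 0.0912]
eef_rot: [[0.154, 0.987, 0.035], [0.988, -0.154, 0.002], [0.007, 0.034, -0.999]]
wrist_force: [0.5, 0.2, -1.3]
width: 0.143
```

```bash
python3 -m pendant '[[0.5,-0.1,0.1,0],[0.5,-0.1,0,0],[0.5,-0.1,0,0],[0.25,0,0,0],[0,0,0,0]]'; python3 spot.py 11; python3 - <<'E'
import cv2
s=cv2.imread('pics/s11.png');t=cv2.imread('pics/t11.png')
cv2.imwrite('pics/st11.png',cv2.hconcat([cv2.resize(s[250:330,220:300],(400,400),interpolation=2),cv2.resize(t[215:295,360:440],(400,400),interpolation=2)]))
E
```

```text
time_s: 16.23
tcp_pos: [0.4601, -0.2587, 0.0923]
eef_rot: [[0.154, 0.988, 0.035], [0.988, -0.154, 0.002], [0.007, 0.034, -0.999]]
wrist_force: [-0.3, -0.2, -2.0]
width: 0.145
scene [(np.int32(667), [258.1, 295.7])]
top [(np.int32(1770), [399.0, 252.5]), (np.int32(2), [7.1, 189.0])]
spot [ 0.5682 -0.2838  0.0375] gap 0.011282614161723685
[array([ 0.5643, -0.2879,  0.0375]), array([ 0.5718, -0.2794,  0.0375])]
tcp [ 0.4595 -0.2587  0.0922] yaw -0.15439799711740898 local 0.11130881890812408 -0.008100898868750272 -0.0547803269983099 pitch 0.034033244164232514 roll 0.00716147738756623
```

View pics/st11.png

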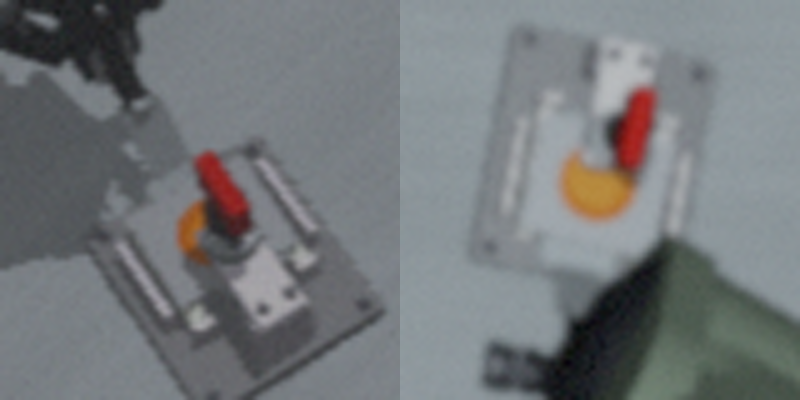

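```bash
python3 -m pendant '[[0,0,-0.2,0],[0,0,-0.2,0],[0,0,-0.2,0],[0,0,-0.15,0],[0,0,-0.15,0]]';python3 -m pendant '[[0,0,-0.15,0],[0,0,-0.15,0],[0,0,-0.15,0],[0,0,-0.15,0],[0,0,-0.05,0]]'
```

```text
time_s: 16.75
tcp_pos: [0.4586, -0.2587, 0.0825]
eef_rot: [[0.154, 0.987, 0.034], [0.988, -0.155, 0.002], [0.007, 0.034, -0.999]]
wrist_force: [-0.4, 0.0, -1.3]
width: 0.147
time_s: 17.17
tcp_pos: [0.4588, -0.2588, 0.0753]
eef_rot: [[0.154, 0.987, 0.035], [0.988, -0.155, 0.002], [0.007, 0.034, -0.999]]
wrist_force: [0.0, -0.1, 0.2]
width: 0.144
```

```bash
python3 spot.py 12; python3 - <<'E'
import cv2
from h import manip
o=manip.get_obs();print(o['wrist_force'],o['wrist_torque'])
s=cv2.imread('pics/s12.png');t=cv2.imread('pics/t12.png')
cv2.imwrite('pics/st12.png',cv2.hconcat([cv2.resize(s[250:330,220:300],(400,400),interpolation=2),cv2.resize(t[215:295,360:440],(400,400),interpolation=2)]))
E
```

```text
scene [(np.int32(687), [258.1, 297.3])]
top [(np.int32(1865), [398.4, 252.9])]
spot [ 0.5679 -0.2843  0.0276] gap 0.011830546337310793
[array([ 0.5638, -0.2887,  0.0276]), array([ 0.5716, -0.2797,  0.0276])]
tcp [ 0.4587 -0.2589  0.0754] yaw -0.15514093325814837 local 0.11173213605713846 -0.008278028160837836 -0.047751483988672114 pitch 0.03412675032502968 roll 0.007013210355452552
[ 0.44793559  0.69200037 -0.59950738] [ 0.01032057  0.12914055 -0.05649453]
```

View pics/st12.png

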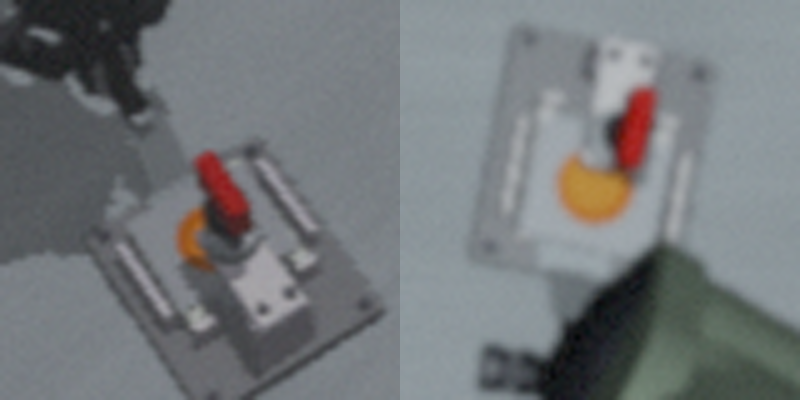

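```bash
python3 -m pendant '[[-0.3,0.05,0.15,0],[-0.6,0.11,0.05,0],[-0.8,0.14,0,0],[-0.8,0.14,0,0],[-0.8,0.14,0,0]]'
```

```text
time_s: 17.68
tcp_pos: [0.4238, -0.2526, 0.0778]
eef_rot: [[0.154, 0.987, 0.036], [0.988, -0.154, 0.001], [0.007, 0.035, -0.999]]
wrist_force: [-0.4, -0.2, -1.8]
width: 0.15
```

```bash
python3 -m pendant '[[-0.9,0.16,-0.05,0],[-1,0.18,0,0],[-1,0.18,0,0],[-1,0.18,0,0],[-1,0.18,0,0]]'
```

```text
time_s: 18.1
tcp_pos: [0.3686, -0.2426, 0.0776]
eef_rot: [[0.154, 0.987, 0.036], [0.988, -0.155, 0.001], [0.007, 0.035, -0.999]]
wrist_force: [-0.4, 0.6, -0.9]
width: 0.147
```

```bash
python3 -m pendant '[[-0.3,0.1,0.8,0],[0,0.3,1.5,0],[0,0.8,2,0.03],[0,1.5,1.5,0.04],[0.5,2,0.5,0.04]]';python3 -m pendant '[[1,2.5,0,0.04],[1.2,2.7,0,0.04],[1.2,2.7,0,0.04],[1.2,2.7,0,0.03],[1.2,2.4,0,0.02]]'; python3 spot.py 13; python3 - <<'E'
import cv2
s=cv2.imread('pics/s13.png');t=cv2.imread('pics/t13.png')
cv2.imwrite('pics/st13.png',cv2.hconcat([cv2.resize(s[250:330,220:300],(400,400),interpolation=2),cv2.resize(t[215:295,360:440],(400,400),interpolation=2)]))
E
```

```text
time_s: 18.52
tcp_pos: [0.364, -0.1963, 0.1437]
eef_rot: [[0.051, 0.998, 0.031], [0.999, -0.051, 0.005], [0.006, 0.03, -1.0]]
wrist_force: [0.3, -0.4, -0.4]
width: 0.146
time_s: 18.93
tcp_pos: [0.4219, -0.0626, 0.1493]
eef_rot: [[-0.123, 0.992, 0.036], [0.992, 0.122, 0.008], [0.004, 0.037, -0.999]]
wrist_force: [0.5, -0.4, -0.4]
width: 0.144
scene [(np.int32(682), [258.1, 297.2]), (np.int32(9), [559.2, 184.0])]
top [(np.int32(1864), [398.4, 252.9]), (np.int32(1), [6.9, 190.1])]
spot [ 0.5678 -0.2842  0.0278] gap 0.011757908199312904
[array([ 0.5638, -0.2885,  0.0278]), array([ 0.5716, -0.2796,  0.0278])]
tcp [ 0.4234 -0.0606  0.1493] yaw 0.1271509565736777 local 0.1149594691274099 -0.24010900603442376 -0.12149059563108847 pitch 0.03828409338862865 roll 0.004620582622661399
```

View pics/st13.png

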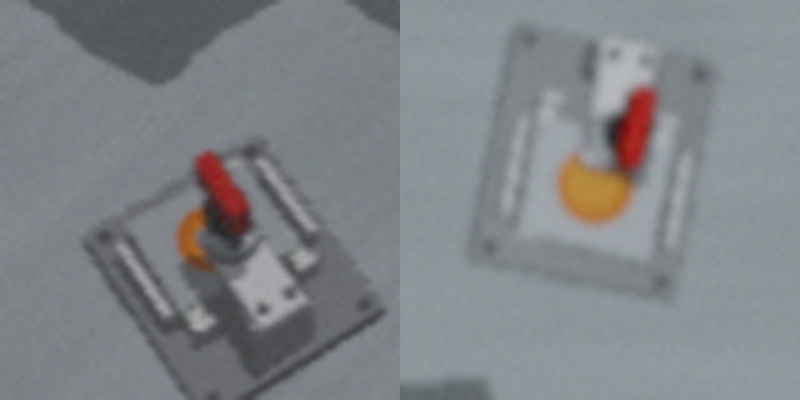

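```bash
python3 -m pendant '[[1,1.2,-0.5,0.01],[1.4,1.5,-0.5,0.01],[1.4,1.5,-0.5,0],[0.6,0.5,-0.5,0],[0,0,-0.3,0]]'
```

```text
time_s: 19.45
tcp_pos: [0.4682, -0.0122, 0.1286]
eef_rot: [[-0.147, 0.988, 0.04], [0.989, 0.147, 0.009], [0.003, 0.041, -0.999]]
wrist_force: [-0.1, -0.7, -0.6]
width: 0.145
```

```bash
python3 -m pendant '[[0.5,0.5,-0.6,0],[0.3,0.3,-1,0],[0,0,-1,0],[0,0,-0.8,0],[0,0,-0.4,0]]'
```

```text
time_s: 19.87
tcp_pos: [0.4751, -0.0066, 0.0881]
eef_rot: [[-0.144, 0.989, 0.04], [0.99, 0.144, 0.008], [0.002, 0.041, -0.999]]
wrist_force: [-0.2, 0.2, -1.0]
width: 0.146
```

```bash
python3 -m pendant '[[0,0.15,-0.6,0],[0,0.05,-0.5,0],[0,0,-0.4,0],[0,0,-0.3,0],[0,0,-0.1,0]]'
```

```text
time_s: 20.28
tcp_pos: [0.474, -0.0055, 0.0663]
eef_rot: [[-0.142, 0.989, 0.038], [0.99, 0.142, 0.008], [0.002, 0.039, -0.999]]
wrist_force: [-1.2, 0.8, -1.1]
width: 0.146
```

```bash
python3 -m pendant '[[0.1,0.1,-0.15,0],[0,0,-0.1,0],[0,0,0,0],[0,0,0,0],[0,0,0,0]]'; python3 - <<'E'
from h import *
s=shot('scene','s14.png');t=shot('top','t14.png')
cv2.imwrite('pics/st14.png',cv2.cvtColor(cv2.hconcat([cv2.resize(s['image'][190:270,280:360],(400,400),interpolation=2),cv2.resize(t['image'][220:300,260:340],(400,400),interpolation=2)]),cv2.COLOR_RGB2BGR))
E
```

```text
time_s: 20.7
tcp_pos: [0.4755, -0.0044, 0.0639]
eef_rot: [[-0.142, 0.989, 0.039], [0.99, 0.142, 0.008], [0.002, 0.04, -0.999]]
wrist_force: [0.1, 0.3, -0.8]
width: 0.146
```

View pics/st14.png

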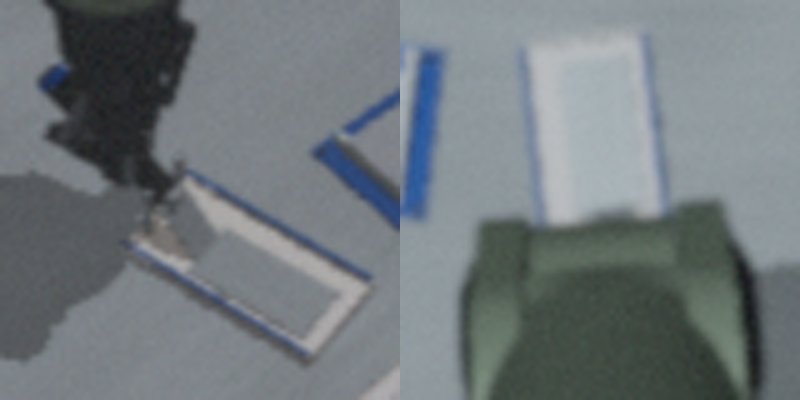

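```bash
python3 -m pendant '[[0,0,-0.1,0],[0,0,0,0],[0,0,0,0],[0,0,0,0],[0,0,0,0]]' -1; python3 -m pendant '[[0,0,0,0],[0,0,0,0],[0,0,1,0],[0,0,2,0],[0,0,3,0]]';  python3 -m pendant '[[0,0,3,0],[0,0,3,0],[0,-1,2,-0.05],[0,-2,0,-0.05],[0,-3,0,-0.05]]'
```

```text
time_s: 21.22
tcp_pos: [0.4759, -0.0045, 0.0632]
eef_rot: [[-0.142, 0.989, 0.04], [0.99, 0.142, 0.008], [0.002, 0.041, -0.999]]
wrist_force: [0.7, -0.5, 0.2]
width: 0.844
time_s: 21.63
tcp_pos: [0.4731, -0.0045, 0.1217]
eef_rot: [[-0.143, 0.989, 0.032], [0.99, 0.143, 0.007], [0.002, 0.032, -0.999]]
wrist_force: [-0.4, -0.1, -0.8]
width: 1.001
time_s: 22.05
tcp_pos: [0.4739, -0.0612, 0.2147]
eef_rot: [[0.003, 0.999, 0.041], [1.0, -0.003, 0.005], [0.005, 0.041, -0.999]]
wrist_force: [0.9, 0.1, -0.1]
width: 0.995
```

```bash
cat > kn.py <<'E'
from h import *
from scipy.optimize import minimize
import sys
np.set_printoptions(precision=4,suppress=True)
K=8
def box3(p):
    c,s=np.cos(p[2]),np.sin(p[2])
    return [np.array([p[0]+c*x-s*y,p[1]+s*x+c*y,p[3]+z]) for x in(-.023,.023) for y in(-.007,.007) for z in(-.017,.011)]
def fitk(tag,z0=.122,yaw0=-.25):
    V=[]
    for n,bx in(('scene',(270,330,235,295)),('top',(215,275,375,435))):
        S=shot(n,f'{n[0]}{tag}.png');im=S['image'][bx[0]:bx[1],bx[2]:bx[3]]
        big=cv2.resize(im,None,fx=K,fy=K,interpolation=cv2.INTER_CUBIC).astype(int)
        m=((big[...,0]>75)&(big[...,0]>1.6*big[...,1])&(big[...,0]>1.6*big[...,2])).astype(np.uint8)
        h=cv2.cvtColor(big.clip(0,255).astype(np.uint8),cv2.COLOR_RGB2HSV)[...,0];m&=((h<6)|(h>170)).astype(np.uint8)
        V.append((S,bx,m,big))
    def ren(p,S,bx,sh):
        q=np.array([[(c+.5-bx[2])*K-.5,(r+.5-bx[0])*K-.5] for r,c in(proj(S,x) for x in box3(p))],np.float32)
        h=cv2.convexHull(q);r=np.zeros(sh,np.uint8);cv2.fillConvexPoly(r,np.round(h*16).astype(np.int32),1,shift=4);return r,h
    def cost(p): return sum(1-(lambda r:(r&m).sum()/max(1,(r|m).sum()))(ren(p,S,bx,m.shape)[0]) for S,bx,m,_ in V)
    best=None
    for y0 in(yaw0-.2,yaw0,yaw0+.2):
        x0=np.array([.5992,-.2839,y0,z0]);sim=[x0]+[x0+np.eye(4)[i]*d for i,d in enumerate([.006,.006,.15,.006])]
        r=minimize(cost,x0,method='Nelder-Mead',options=dict(initial_simplex=np.array(sim),maxiter=400))
        if best is None or r.fun<best.fun: best=r
        print(r.x,r.fun)
    ims=[]
    for S,bx,m,big in V:
        h=ren(best.x,S,bx,m.shape)[1];im=cv2.cvtColor(big.clip(0,255).astype(np.uint8),cv2.COLOR_RGB2BGR)
        cv2.drawContours(im,cv2.findContours(m,0,1)[0],-1,(0,255,0),1);cv2.polylines(im,[np.round(h).astype(np.int32)],True,(255,0,0),1);ims.append(cv2.resize(im,(400,400)))
    cv2.imwrite(f'pics/kn{tag}.png',cv2.hconcat(ims));return best.x
if __name__=='__main__':
    fitk(sys.argv[1]);o=manip.get_obs();print(o['qpos'],o['tcp_pos'])
E
python3 kn.py 15; python3 - <<'E'
import cv2
t=cv2.imread('pics/t15.png');s=cv2.imread('pics/s15.png')
cv2.imwrite('pics/st15.png',cv2.hconcat([cv2.resize(s[170:310,240:380],(400,400)),cv2.resize(t[200:320,260:380],(400,400))]))
E
```

```text
[ 0.5973 -0.2831 -0.3533  0.1257] 0.6629949695629196
[ 0.5974 -0.283  -0.3563  0.1248] 0.664782018395923
[ 0.5971 -0.2829 -0.3537  0.1247] 0.666159874926721
[-0.0321  0.3262  0.0599  2.0493 -0.0346  0.7264  1.6102] [ 0.4734 -0.0658  0.2142]
```

View pics/kn15.png

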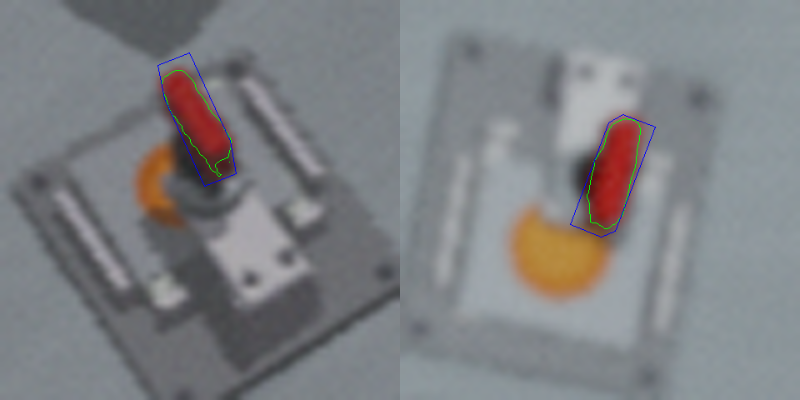

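View pics/st15.png

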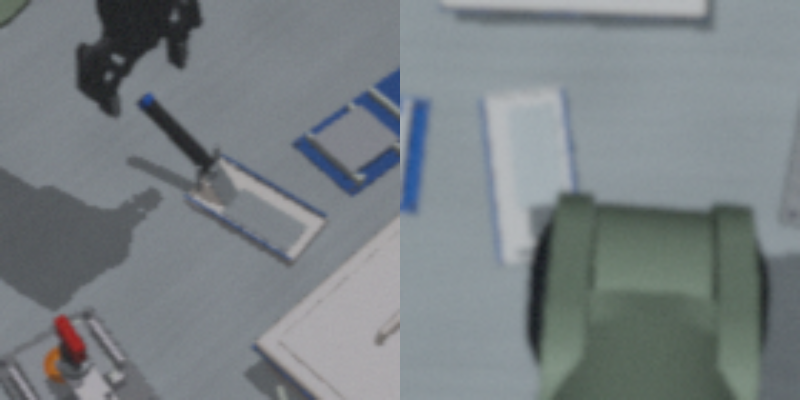

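```bash
python3 -m pendant '[[1.5,-2.5,0,-0.05],[2,-3.3,0,-0.05],[2,-3.3,0,-0.05],[2,-3.3,0,-0.05],[1.6,-3,-0.5,-0.04]]' -1 100;  python3 -m pendant '[[1.2,-2.2,-0.8,-0.03],[0.7,-1.3,-0.8,0],[0.3,-0.5,-0.8,0],[0,0,-0.3,0],[0,0,0,0]]'
```

```text
time_s: 22.57
tcp_pos: [0.565, -0.2197, 0.2141]
eef_rot: [[0.246, 0.968, 0.043], [0.969, -0.247, -0.004], [0.007, 0.042, -0.999]]
wrist_force: [0.3, 1.0, 0.0]
width: 1.0
time_s: 22.98
tcp_pos: [0.5883, -0.2666, 0.1864]
eef_rot: [[0.284, 0.958, 0.042], [0.959, -0.284, -0.006], [0.006, 0.042, -0.999]]
wrist_force: [-0.7, 0.1, -0.1]
width: 1.0
```

```bash
python3 -m pendant '[[0.6,-0.9,-0.3,0],[0.3,-0.6,-0.3,0],[0.1,-0.2,-0.3,0],[0,0,-0.2,0],[0,0,0,0]]';python3 - <<'E'
from h import *
o=manip.get_obs();print(o['tcp_pos'])
s=shot('scene','s16.png');t=shot('top','t16.png')
cv2.imwrite('pics/st16.png',cv2.cvtColor(cv2.hconcat([cv2.resize(s['image'][230:330,210:310],(400,400),interpolation=2),cv2.resize(t['image'][200:300,350:450],(400,400),interpolation=2)]),cv2.COLOR_RGB2BGR))
E
```

```text
time_s: 23.4
tcp_pos: [0.5993, -0.2811, 0.1763]
eef_rot: [[0.279, 0.959, 0.043], [0.96, -0.279, -0.005], [0.008, 0.043, -0.999]]
wrist_force: [-0.3, 0.4, -0.1]
width: 0.999
[ 0.59928563 -0.28108259  0.17632348]
```

View pics/st16.png

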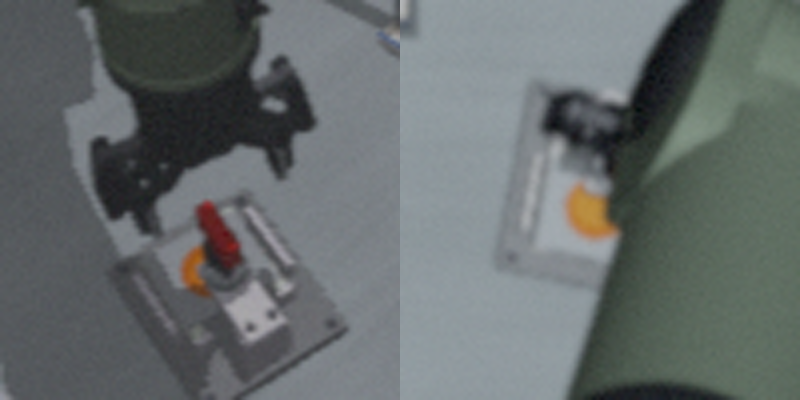

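```bash
python3 -m pendant '[[-0.05,-0.2,-1,0],[0,0,-1.2,0],[0,0,-1,0],[0,0,-0.4,0],[0,0,0,0]]'
```

```text
time_s: 23.92
tcp_pos: [0.5983, -0.2824, 0.1368]
eef_rot: [[0.279, 0.959, 0.043], [0.96, -0.279, -0.004], [0.008, 0.043, -0.999]]
wrist_force: [0.6, -0.1, 0.1]
width: 1.0
```

```bash
python3 -m pendant '[[0,-0.1,-0.5,0],[0,0,0,0],[0,0,0,0],[0,0,0,0],[0,0,0,0]]' 1 60; python3 -m pendant '[[0,0,0,0],[0,0,0,0],[0,0,0,0],[0,0,0,0],[0,0,0,0]]' - 100
```

```text
time_s: 24.33
tcp_pos: [0.5983, -0.2836, 0.1309]
eef_rot: [[0.279, 0.959, 0.043], [0.96, -0.279, -0.004], [0.008, 0.042, -0.999]]
wrist_force: [0.1, -0.4, -0.2]
width: 0.299
time_s: 24.75
tcp_pos: [0.5983, -0.2836, 0.1314]
eef_rot: [[0.278, 0.96, 0.043], [0.96, -0.278, -0.005], [0.008, 0.043, -0.999]]
wrist_force: [-0.3, -1.0, -2.7]
width: 0.138
```

```bash
python3 -m pendant '[[0,0,-0.3,0],[0,0,-0.4,0],[0,0,-0.4,0],[0,0,-0.4,0],[0,0,-0.3,0]]'
```

```text
time_s: 25.17
tcp_pos: [0.5984, -0.2837, 0.113]
eef_rot: [[0.278, 0.959, 0.044], [0.96, -0.279, -0.005], [0.008, 0.044, -0.999]]
wrist_force: [-3.2, 1.4, 8.9]
width: 0.146
```

```bash
python3 -m pendant '[[0,0,-0.25,0],[0,0,-0.25,0],[0,0,-0.2,0],[0,0,-0.2,0],[0,0,-0.2,0]]'
```

```text
time_s: 25.58
tcp_pos: [0.5992, -0.2841, 0.1079]
eef_rot: [[0.279, 0.959, 0.047], [0.96, -0.279, -0.005], [0.009, 0.046, -0.999]]
wrist_force: [-17.8, 9.3, 41.8]
width: 0.141
```

```bash
python3 -m pendant '[[0,0,0,-0.06],[0,0,-0.05,-0.12],[0,0,-0.05,-0.12],[0,0,-0.05,-0.12],[0,0,-0.05,-0.12]]'
```

```text
time_s: 26.0
tcp_pos: [0.5983, -0.2838, 0.1091]
eef_rot: [[0.745, 0.666, 0.04], [0.667, -0.744, -0.026], [0.012, 0.046, -0.999]]
wrist_force: [-5.8, 3.9, 13.4]
width: 0.142
```

```bash
python3 -m pendant '[[0,0,-0.05,-0.12],[0,0,-0.05,-0.12],[0,0,-0.03,-0.12],[0,0,-0.03,-0.1],[0,0,0,-0.05]]'
```

```text
time_s: 26.42
tcp_pos: [0.5982, -0.2836, 0.1091]
eef_rot: [[0.981, 0.191, 0.021], [0.192, -0.98, -0.043], [0.013, 0.046, -0.999]]
wrist_force: [-4.0, 1.6, 13.6]
width: 0.141
```

```bash
python3 -m pendant '[[0,0,0,-0.07],[0,0,0,0],[0,0,0.05,0],[0,0,0.1,0],[0,0,0.1,0]]'
```

```text
time_s: 26.83
tcp_pos: [0.5981, -0.2835, 0.1124]
eef_rot: [[0.993, 0.114, 0.017], [0.115, -0.992, -0.045], [0.012, 0.047, -0.999]]
wrist_force: [-1.7, 1.4, -2.0]
width: 0.14
```

```bash
python3 -m pendant '[[0,0,-0.05,0],[0,0,0,0],[0,0,0,0],[0,0,0,0],[0,0,0,0]]' -1; python3 -m pendant '[[0,0,0,0],[0,0,0.5,0],[0,0,1.5,0],[0,0,2.5,0],[0,0,3,0]]'; python3 -m pendant '[[0,0,3,0],[-1,1,2,0],[-2,2.5,0,0],[-2,3,0,0],[-2,3,0,0]]'
```

```text
time_s: 27.25
tcp_pos: [0.5984, -0.2835, 0.1105]
eef_rot: [[0.993, 0.115, 0.017], [0.115, -0.992, -0.046], [0.012, 0.048, -0.999]]
wrist_force: [-0.2, 0.6, -1.0]
width: 0.844
time_s: 27.67
tcp_pos: [0.5957, -0.2821, 0.1824]
eef_rot: [[0.993, 0.115, 0.008], [0.115, -0.992, -0.043], [0.003, 0.044, -0.999]]
wrist_force: [0.1, 0.5, 0.8]
width: 1.004
time_s: 28.08
tcp_pos: [0.526, -0.1921, 0.2425]
eef_rot: [[0.994, 0.108, 0.018], [0.108, -0.993, -0.049], [0.013, 0.051, -0.999]]
wrist_force: [1.5, 0.9, 0.0]
width: 1.002
```

```bash
python3 -m pendant '[[-2,3,0,0],[-2,3,0,0],[-2,3,0,0],[-1,1,0,0],[0,0,0,0]]'; python3 kn.py 17; python3 - <<'E'
import cv2
t=cv2.imread('pics/t17.png');s=cv2.imread('pics/s17.png')
cv2.imwrite('pics/st17.png',cv2.hconcat([cv2.resize(s[250:330,220:300],(400,400),interpolation=2),cv2.resize(t[215:295,360:440],(400,400),interpolation=2)]))
cv2.imwrite('pics/st17b.png',cv2.hconcat([cv2.resize(s[190:270,270:350],(400,400),interpolation=2),cv2.resize(t[205:325,200:320],(400,400),interpolation=2)]))
E
```

```text
time_s: 28.5
tcp_pos: [0.4487, -0.0836, 0.2439]
eef_rot: [[0.994, 0.111, 0.019], [0.112, -0.993, -0.044], [0.014, 0.046, -0.999]]
wrist_force: [0.4, -0.2, -0.0]
width: 0.996
[ 0.5995 -0.2853 -1.4006  0.1054] 0.7231156876615388
[ 0.599  -0.2825 -1.3545  0.1048] 0.7150450184500036
[ 0.5998 -0.2864  1.7838  0.108 ] 0.7217139297354944
[-0.5015  0.309   0.6568  2.075  -0.2014  0.8024  0.3792] [ 0.4505 -0.0853  0.2441]
```

View pics/st17.png

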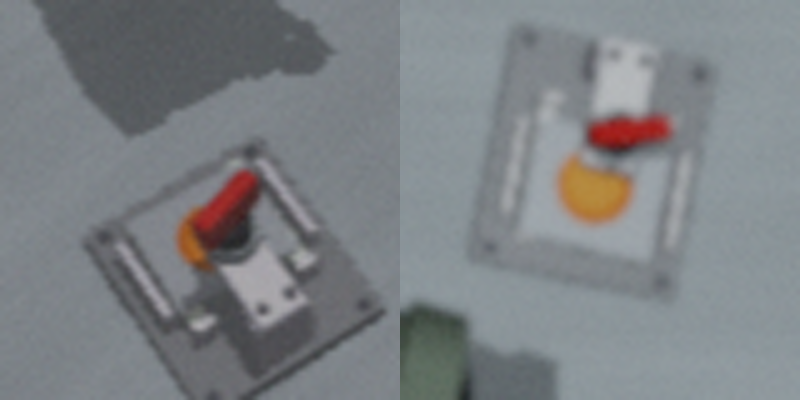

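View pics/st17b.png

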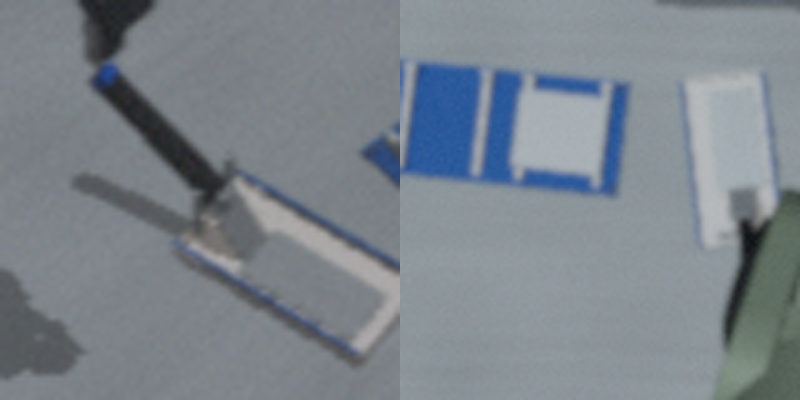

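```bash
python3 -c "
from cell import manip
o=manip.get_obs();print(o['time_s'],abs(o['dq']).max(),o['wrist_force'])
print(manip.sign_off())"
```

```text
28.6 0.03794909010151602 [0.75940812 0.36064134 0.1853629 ]
the job is handed in; nothing more can be done
None
```

The coupon is in the nest with the clamp locked on it, and the spatula is back in its rest. I handed the job in at 28.6 s of the 67 s allowed; no verdict was reported.

**Coupon:** I lifted it off the rack on the spatula, but it slid about 8 mm sideways on the blade when I paused to take pictures mid-carry. I brought it back with a short opposite move and an abrupt stop, then measured it again. I laid it in the nest at low force. My last estimate puts its centre about 1–2 mm from the nest's middle, and it did not shift when I withdrew the blade.

**Clamp:** The knob went down about 23 mm to its stop with 42 N at the wrist, then turned clockwise to about 1.28 rad by the gripper's heading. After release, the camera fit put the knob 19–20 mm below open and turned about 1.2 rad. That agrees with a locked clamp, though I could not measure the foot's force directly.

**Spatula and bench:** The last pictures show the spatula lying in its rest, the blank coupon still on the rack, and the arm clear of everything. I checked the other things on the bench only by eye.

**Disagreements:**
- The camera fit of the knob's starting angle (-0.35 rad) differed from my reading of the picture (about -0.21). I gripped at -0.28 and it closed with little sideways force.
- The tool picked up a tilt of about 0.04 rad during the run, which I allowed for in the heights.
- Spot positions measured in the nest, where the clamp hides part of the spot, differed by about 11 mm between the two cameras. I relied on the outline of the spot in the top view instead.

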